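# Nest the spacer rings on the rack hook

## Robot

A 7-joint arm with a two-finger parallel gripper is mounted at the origin on the work surface. World frame = base frame: x ahead of the robot, y to its left, z up, the work surface at z = 0. Lengths are in mm, angles in rad, forces in N, time in s.
With the tool pointing down it reaches from about 400 to 900 mm from the base axis. Payload 5.5 kg.
Tool frame: the origin (TCP) lies midway between the tips of the shut fingers; the grasp point (between the pads) lies 19 mm behind it; z points along the fingers, y is the line along which they close (so a half turn about z gives the same grasp; the last joint's range is limited). The gripper opens to 92 mm and grips with 3 to 60 N. Pads are 19 mm wide; open, the fingers measure 130 mm over their backs; the gripper's body (75 mm by 190 mm) begins 47 mm behind the grasp point.
Start: joints at [1.567, 0.501, -0.427, 1.55, 0.221, 1.138, -0.21], TCP at [171.404, -626.993, 226.729] pointing down, gripper open.
Joint ranges: [-2.88, 2.88], [-0.31, 2.03], [-1.54, 1.56], [0.2, 2.42], [-1.41, 4.55], [0.19, 2.02], [-2.57, 2.57]. Speed limits (rad/s): [2.57, 2.57, 3.14, 3.14, 3.14, 3.14, 3.14].

## Interface

Orientations are given as a unit quaternion [x, y, z, w].
In Python, from rig import ctrl, grab_frame, calibration gives the robot as it stands. The module is installed in compiled form; this text tells all that it offers.
- The arm moves only by the tool arm_command, never from a script. Its argument "plan" is a list of rows, each an object of numbers: "hand": the finger opening in cm, from 0 to 9.18; "x", "y", "z": the shift along the tool's x, y, z in cm; "wx", "wy", "wz": the turn, a rotation vector about the tool's x, y, z in rad. In form: [{"hand": .., "x": .., "y": .., "z": .., "wx": .., "wy": .., "wz": ..}, ...]. A call has 1 to 5 rows; each row shifts and turns the commanded pose from where the row before left it, along the tool's axes as they then stand; what a row does not reach is not made up. A row lasts 1/12 s, in which the tool goes at most 41.7 mm and 7.16 degrees, less where a joint would pass 70% of its speed; a pose out of reach is approached as far as the arm can. A call with a gripper value outside its range is refused whole. The fingers move at their own pace and stop on an object; the grip force is fixed at half the most. Time passes only in rows, so rows that do not move let the fingers close. It gives the time, the measured TCP pose, the force, the opening and the grip force at its end, in the units of the state.
- ctrl.read_state(): the state, without advancing time (a new reading comes with each control period).
- grab_frame(name): name is "side" or "top" or "wrist"; returns (picture, depth): 400x640x3 uint8, red, green, blue; 400x640 float32, mm along the optical axis (not along the pixel's ray), 0 where there is no reading.
- calibration(name): a dict with "fx", "fy", "cx", "cy" (pixels), "k1" (the pictures are not rectified: a ray, as slopes to the right and down, at radius r is drawn at 1 + k1 r^2 times it, then the intrinsics apply), "eye" and "orientation" of the camera in the world; the wrist camera has in their place "tool_from_camera" (4x4, takes a point from camera to tool coordinates, whose origin is the TCP and whose axes are the flange's). Camera axes: x right, y up, looking along -z (the intrinsics and any distortion apply to the point x, -y, -z); pixel columns grow to the right and rows downward; lengths in mm; the calibration is good to about 2 mm. A picture is of the moment at which its call begins: read the wrist's pose just before it. calibration takes no time and is no camera call.
- ctrl.job_done(): hands the job in; it is judged then, once.
The state is a dict: "t": time; "joint_positions": joint angles; "dq": joint speeds; "joint_torque": joint torques, N m; "eef_pos": TCP position; "orientation": TCP orientation; "ft_force": force on the tool from outside, world axes, zero at the start; "wrist_torque": the same for the moment, N m; "width": finger opening in mm; "gripper_force": force on a finger pad.
Only numpy, scipy, OpenCV 4.12 (cv2) and the standard library are available. Lean on these libraries where they do the work, as an engineer would, in place of code of your own. Each camera call takes 0.05 s, during which the arm holds its last target. There are 200 camera calls.

## Task

Put the three spacer rings away on the long hook of the bench rack: the large one first, then the medium, then the small, each threaded over the turned-up end with its back towards the rack, let down gently to hang on the bar and slid along it until its spigot nests in the ring behind. Push each ring home with a firm, measured push of about 10 N on the one behind (6 at least; never let the rings take as much as 20 N, or their faces bruise) before you let go of it and fetch the next, and leave the three hanging nested and tight against the stop collar, with the other things on the bench left where they are.

Things in the scene. Friction and masses are not known exactly. Their poses are not given: they have to be found in the camera images.
- hook_seat (a point): centre of the front face of the stop collar, on the axis of the hook: a rigid level steel bar, 12 mm diameter, 200 mm above the bench. The large ring seats against this face. x axis: along the bar towards the rack (the hook points out to -x); z up. The bar is straight for 125 mm out from this face, then bends up over a further 14 mm. Nothing tall stands under it.
- hook_tip (a point): centre of the ball end (radius 6 mm) of the bent-up tip: 139 mm out from the collar face, 6 mm above the bar's axis; its top, 12 mm above that axis, is the hook's highest. Axes as the hook seat. A level ring clears the tip with its axis 0 to 6 mm above the bar's axis (3 mm is the middle); hanging at rest on the bar its axis is about 6 mm below the bar's axis.
- stop_collar: the dark stop collar on the hook bar, 34 mm diameter, 10 mm thick; origin on the bar's axis where the bar meets the rail, 36 mm behind its front face; same axes as the hook seat
- rack: grey slotted-angle bench rack, fixed, 380 mm wide, 200 mm deep, with three blue bins inside. Its level front rail is 33 mm behind the collar face and its top 221 mm above the bench; the uprights, 154 mm or more to either side of the hook, reach 235 mm, nothing higher. Origin on the bench under the middle of the rail; x axis away from the hook side. The hook belongs to it.
- ring_large_centre (a point): centre of the 26 mm long body of the 68 mm diameter aluminium ring, on its axis, 56 mm above the bench at the start. It stands on edge on a V cradle, axis level, bore 24 mm right through. x axis: along its axis, out of its BACK face; the back is flat; home against the collar this point is 13 mm out from the collar face. Front, with a recess 48 mm diameter, 8 mm deep, looks to -x. About 194 g, varies.
- ring_medium_centre (a point): centre of the 26 mm long body of the 60 mm diameter aluminium ring, on its axis, 51 mm above the bench at the start. It stands on edge on a V cradle, axis level, bore 24 mm right through. x axis: along its axis, out of its BACK face; a spigot 45 mm diameter, 7 mm long stands out of it and fits the large ring's recess with 1.5 mm all round (nested, centres 26 mm apart). Front, with a recess 40 mm diameter, 8 mm deep, looks to -x. About 171 g, varies.
- ring_small_centre (a point): centre of the 26 mm long body of the 52 mm diameter aluminium ring, on its axis, 46 mm above the bench at the start. It stands on edge on a V cradle, axis level, bore 24 mm right through. x axis: along its axis, out of its BACK face; a spigot 37 mm diameter, 7 mm long stands out of it and fits the medium ring's recess with 1.5 mm all round (nested, centres 26 mm apart). Front, flat, looks to -x. About 129 g, varies.
- ring_large: the large ring, origin and axes as its centre point
- ring_medium: the medium ring, origin and axes as its centre point
- ring_small: the small ring, origin and axes as its centre point
- cradle_large: fixed black V cradle under the large ring, 30 mm long along the ring's axis, 70 mm wide, highest at 37 mm above the bench, 27 mm to either side of the ring's axis (inside the ring's width, so fingers pass outside it); origin on the bench under the ring's centre, x along the ring's axis
- cradle_medium: the same for the medium ring: 64 mm wide, highest 34 mm above the bench, 24 mm to either side
- cradle_small: the same for the small ring: 59 mm wide, highest 31 mm above the bench, 22 mm to either side
- bearing_race: bystander: plain steel ring lying flat, 62 mm diameter, 17 mm high; leave alone
- carton: bystander: small cardboard carton 75 x 55 x 60 mm; origin under its middle; leave alone
- grease_tin: bystander: steel tin 66 mm diameter, 75 mm high; leave alone
- spanner: bystander: spanner lying flat, 160 mm long; leave alone
- pulley: bystander: dark belt pulley lying flat, 80 mm diameter, 30 mm high; leave alone
- caliper: bystander: sliding caliper lying flat, 200 mm long; leave alone
Things that resemble listed ones, but are neither listed nor needed, are in the scene too. What is shaped like the ring_small but purple is not meant. What is shaped like the ring_large but blue is not meant.

How it is judged (in metres and radians):
On the way, in this order (a step that is already met when the one before it is completed fails the run):
1. the large ring hangs on the bar and is pushed home against the stop collar with more than 6 N, gap under 2 mm (x of ring_large_centre in the frame of hook_seat between -0.015 and -0.011 m and z of ring_large_centre in the frame of hook_seat between -0.0092 and -0.004 m and y of ring_large_centre in the frame of hook_seat between -0.004 and 0.004 m and contact force between ring_large and stop_collar above 6 N), for 0.1 s.
2. the medium ring hangs on the bar and is pushed home against the ring behind it with more than 6 N, gap under 2 mm (distance between ring_medium_centre and ring_large_centre below 0.028 m and x of ring_medium_centre in the frame of hook_seat below -0.035 m and z of ring_medium_centre in the frame of hook_seat between -0.0092 and -0.004 m and y of ring_medium_centre in the frame of hook_seat between -0.004 and 0.004 m and contact force between ring_medium and ring_large above 6 N), for 0.1 s.
3. the small ring hangs on the bar and is pushed home against the ring behind it with more than 6 N, gap under 2 mm (distance between ring_small_centre and ring_medium_centre below 0.028 m and x of ring_small_centre in the frame of hook_seat below -0.035 m and z of ring_small_centre in the frame of hook_seat between -0.0092 and -0.004 m and y of ring_small_centre in the frame of hook_seat between -0.004 and 0.004 m and contact force between ring_small and ring_medium above 6 N), for 0.1 s.
At the end, for the whole second after the job is handed in: All three rings hang at rest on the hook bar: the large one within 2.5 mm of the stop collar, the medium within 2.5 mm of fully nested in the large, the small within 2.5 mm of fully nested in the medium, each ring's axis 4 to 9 mm below the bar's axis and within 4 mm of it sideways (x of ring_large_centre in the frame of hook_seat between -0.0155 and -0.011 m and z of ring_large_centre in the frame of hook_seat between -0.0092 and -0.004 m and y of ring_large_centre in the frame of hook_seat between -0.004 and 0.004 m and distance between ring_medium_centre and ring_large_centre below 0.0285 m and x of each of ring_medium_centre, ring_small_centre in the frame of hook_seat below -0.035 m and z of ring_medium_centre in the frame of hook_seat between -0.0092 and -0.004 m and y of ring_medium_centre in the frame of hook_seat between -0.004 and 0.004 m and distance between ring_small_centre and ring_medium_centre below 0.0285 m and z of ring_small_centre in the frame of hook_seat between -0.0092 and -0.004 m and y of ring_small_centre in the frame of hook_seat between -0.004 and 0.004 m and linear speed of each of ring_large, ring_medium, ring_small below 0.02 m/s); the robot touches nothing.
It fails at once if more than 20 N between a ring and the one behind it, or the large ring and the stop collar (contact force between ring_large and stop_collar above 20 N or contact force between ring_medium and ring_large above 20 N or contact force between ring_small and ring_medium above 20 N).
It fails at once if a ring is jammed on or struck against the hook or rack with more than 35 N (contact force between any of ring_large, ring_medium, ring_small and rack above 35 N).
It fails at once if the robot strikes the rack or hook with more than 25 N (contact force between any of the arm, the fingers and rack above 25 N).
It fails at once if a bystander is moved more than 20 mm (distance of any of bearing_race, carton, grease_tin, spanner, pulley, caliper from where it was at the start of the episode above 0.02 m).
It also fails if it takes over 72 s, if anything falls off the work surface, if the arm or the gripper's body presses on something with over 40 N, if the wrist force passes 120 N, or if a joint passes its speed limit or range.

## Working session

There is one attempt and no reset: what is moved stays moved. The work goes in short steps, Python scripts to look and compute and a tool call to move; the robot and the scene stay as the last step left them, time stands still between calls to the robot, and variables do not carry over. Pictures are saved under pics/ and viewed, at most 10 in all, crops included, and the job is handed in when it is done.

Besides the shell and the picture viewer there is one more tool, called after "Request:" by a JSON object that holds its "api" and its "payload". arm_command: Moves the arm, as the interface text tells. Its arguments: {"type":"object","properties":{"plan":{"type":"array","items":{"type":"object","properties":{"hand":{"type":"number"},"x":{"type":"number"},"y":{"type":"number"},"z":{"type":"number"},"wx":{"type":"number"},"wy":{"type":"number"},"wz":{"type":"number"}}}}},"required":["plan"]}

```bash
mkdir -p pics
cat > h.py <<'E'
import numpy as np, cv2
from rig import ctrl, grab_frame, calibration
from scipy.spatial.transform import Rotation as R
def cam(name, st=None):
    c=calibration(name)
    if name=="wrist":
        st=st or ctrl.read_state()
        T=np.eye(4);T[:3,:3]=R.from_quat(st["orientation"]).as_matrix();T[:3,3]=st["eef_pos"]
        return c,T@np.array(c["tool_from_camera"])
    T=np.eye(4);o=np.array(c["orientation"])
    T[:3,:3]=R.from_quat(o).as_matrix() if o.size==4 else o
    T[:3,3]=c["eye"];return c,T
def cloud(name):
    c,T=cam(name);im,d=grab_frame(name)
    v,u=np.mgrid[:400,:640].astype(float)
    K=np.array([[c["fx"],0,c["cx"]],[0,c["fy"],c["cy"]],[0,0,1]])
    n=cv2.undistortPoints(np.stack([u.ravel(),v.ravel()],1)[:,None],K,np.array([c["k1"],0,0,0.]))[:,0].reshape(400,640,2)
    p=np.stack([n[...,0]*d,-n[...,1]*d,-d],-1)
    P=p@T[:3,:3].T+T[:3,3];P[d<=0]=np.nan
    return im,P
E
python3 - <<'E'
from h import *
print(ctrl.read_state())
for n in("side","top"):
    im,P=cloud(n);np.savez(n+".npz",im=im,P=P);cv2.imwrite(f"pics/{n}.png",im[...,::-1]);print(calibration(n))
print(calibration("wrist"))
E
```

```text
{'t': 0.0, 'joint_positions': array([ 1.56716448,  0.50183286, -0.42678878,  1.551453  ,  0.22081016,
        1.13828322, -0.21032268]), 'dq': array([ 0.00141974, -0.0009519 ,  0.00052585, -0.00011598, -0.00117962,
        0.00066364, -0.00046937]), 'joint_torque': array([ 3.27345188e-04, -5.66596949e+01, -5.81615791e+00, -2.79113388e+01,
       -6.86100475e-02,  3.09902045e-02,  2.36332098e-04]), 'eef_pos': array([ 171.16003025, -626.33824118,  225.68628027]), 'orientation': array([ 9.91110511e-01,  1.33037718e-01, -1.00200149e-04, -9.53936305e-04]), 'ft_force': array([ 0.28488501, -0.06150309, -1.0371516 ]), 'wrist_torque': array([ 0.02292884, -0.02931294, -0.00145824]), 'gripper_force': 0.0, 'width': 91.86171890285486}
{'fx': 470.88049993007087, 'fy': 470.88049993007087, 'cx': 306.7215049547516, 'cy': 198.59732063838874, 'k1': -0.0024559455994772575, 'eye': array([  54.41644593, -640.64042165,  987.28652063]), 'orientation': array([ 0.35124407, -0.113127  , -0.30112646,  0.87929105])}
{'fx': 373.83284111986643, 'fy': 373.83284111986643, 'cx': 315.96183825029766, 'cy': 203.6985390615031, 'k1': -0.07139558331518943, 'eye': array([ 491.85258734,    4.50134165, 1222.52590692]), 'orientation': array([-0.01967111,  0.02022911,  0.71321191, -0.70038033])}
{'fx': 296.03288722340915, 'fy': 296.03288722340915, 'cx': 319.5902210600941, 'cy': 200.48466100264463, 'k1': -0.013710535982144787, 'tool_from_camera': array([[ 3.47834082e-04,  9.67207729e-01,  2.53986395e-01,
         6.83771524e+01],
       [ 9.99999821e-01, -2.12672295e-04, -5.59619470e-04,
         9.48490974e-01],
       [-4.87252407e-04,  2.53986544e-01, -9.67207629e-01,
        -1.57558489e+02],
       [ 0.00000000e+00,  0.00000000e+00,  0.00000000e+00,
         1.00000000e+00]])}
```

View pics/side.png

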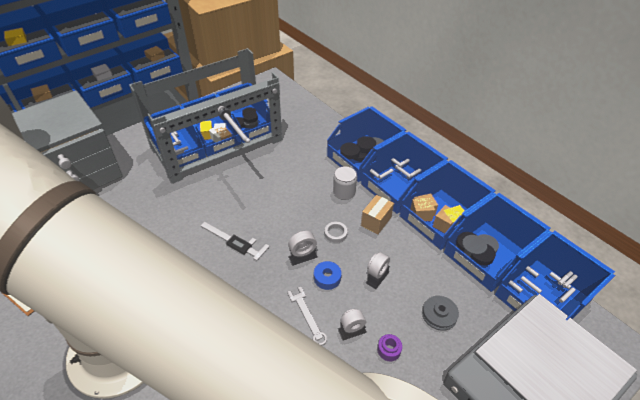

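View pics/top.png

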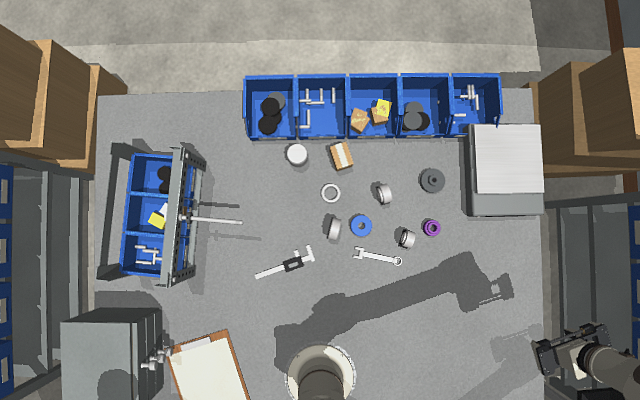

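Side view: rack with the hook at (232,122), rings at (302,245), (378,266), (352,320). Candidates in the top view: grey cradled rings at (334,228), (384,193), (407,238). Decoys: blue ring (361,225), purple ring (432,228) and bearing race (331,193). I choose the three grey rings standing on edge in cradles and sort them by size.

Run:
```python
from h import *
z=np.load("top.npz");im,P=z["im"],z["P"]
for c in [(334,228),(384,193),(407,238)]:
    u,v=c
    q=P[v-22:v+22,u-22:u+22].reshape(-1,3);q=q[q[:,2]>42]
    m=q.mean(0);print(c,len(q),m.round(1),"zmax",np.percentile(q[:,2],98).round(1))
    w,V=np.linalg.eigh(np.cov(q[:,:2].T));print(np.sqrt(w),V[:,0],np.degrees(np.arctan2(V[1,0],V[0,0])))
    box=cv2.minAreaRect(q[:,:2].astype(np.float32));print(box)
s=np.load("side.npz");
for nm,Q,IM in(("top",P,im),("side",s["P"],s["im"])):
    m=(Q[...,2]>150)&(Q[...,2]<260)&(Q[...,1]>300)&(Q[...,1]<800)&(Q[...,0]>200)&(Q[...,0]<800)
    q=Q[m];np.savez("hk_"+nm,q=q);print(nm,len(q),q.min(0),q.max(0))
a=cv2.resize(im[110:290,100:260],None,fx=2.2,fy=2.2*1,interpolation=2)
b=cv2.resize(im[170:260,310:450],None,fx=3,fy=3,interpolation=2)
c=cv2.resize(s["im"][215:345,270:420],None,fx=3,fy=3,interpolation=2)
H=np.zeros((600,800,3),np.uint8);H[:396,:352]=a;H[:270,360:780]=b;H[275:275+325,350:800]=c[:325]
cv2.imwrite("pics/crop1.png",H[...,::-1])
```

```text
(334, 228) 197 [479.2 -49.5  82.2] zmax 92.5
[ 7.92833649 19.18233142] [-0.27052614 -0.96271263] -105.69557787067217
((479.04693603515625, -50.10732650756836), (26.088605880737305, 67.6979751586914), 74.4268798828125)
(384, 193) 221 [ 585.8 -208.7   71.8] zmax 82.6
[ 9.98526675 16.25538394] [ 0.26528823 -0.96416915] -74.61592007999049
((586.3875122070312, -209.57565307617188), (58.81980514526367, 33.754852294921875), 15.404321670532227)
(407, 238) 184 [ 442.9 -281.3   63.9] zmax 73.7
[ 9.75304922 14.28551415] [-0.31395129 -0.94943909] -108.29751554176055
((443.6398010253906, -281.77935791015625), (34.22328567504883, 51.63878631591797), 70.8625717163086)
top 5269 [200.02102174 300.2342377  150.04040212] [730.0730978  731.18099731 239.93783744]
side 5289 [200.00143188 300.42973015 150.04218206] [728.35937292 736.07862721 238.92353739]
```

View pics/crop1.png

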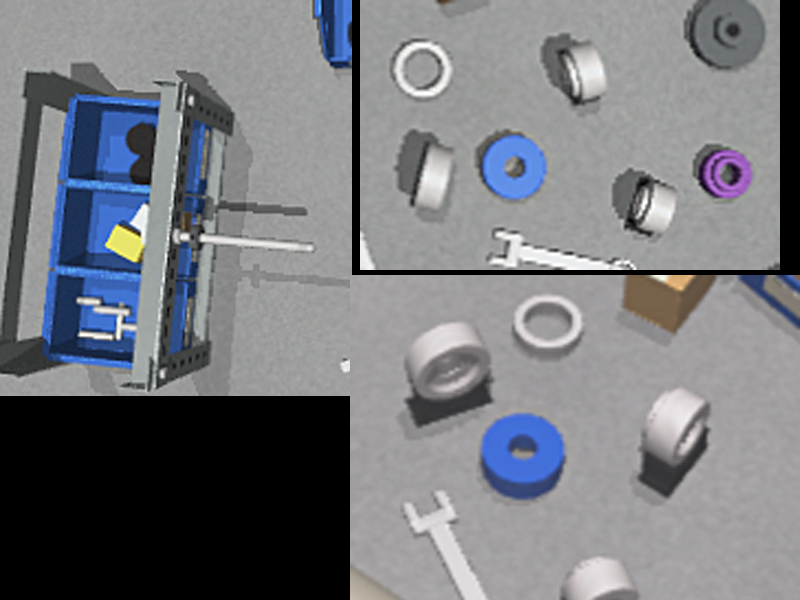

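The crop confirms it: large ring (334,228) with a plain back towards the rack, medium (384,193) and small (407,238) with spigots towards the rack. Now the hook line.

Run:
```python
from h import *
for nm in("top","side"):
    z=np.load(nm+".npz");P=z["P"]
    # coarse bar: points z 185-215 standing in front of the rail
    m=(P[...,2]>185)&(P[...,2]<222)&(P[...,1]>280)&(P[...,1]<800)&(P[...,0]>200)&(P[...,0]<800)
    v,u=np.nonzero(m);q=P[m]
    # rail fit: top points z>212
    r=q[(q[:,2]>212)]
    print(nm,len(r), cv2.fitLine(r[:,:2].astype(np.float32),cv2.DIST_HUBER,0,.01,.01).ravel())
    q=q[np.argsort(q[:,1])]
    for p in q[:6]:print(p.round(1))
    b=q[q[:,1]<q[0,1]+100];f=cv2.fitLine(b.astype(np.float32),cv2.DIST_HUBER,0,.01,.01).ravel();print("bar",len(b),f)
    d=f[:2]/np.hypot(*f[:2]);d*=np.sign(d[1]);n=np.array([-d[1],d[0]])
    s=(q[:,:2]-f[3:5])@d;o=(q[:,:2]-f[3:5])@n
    for a in range(-60,140,6):
        k=(s>=a)&(s<a+6)&(abs(o)<25)
        if k.any():print(a,k.sum(),o[k].min().round(1),o[k].max().round(1),q[k,2].max().round(1),q[k,2].mean().round(1))
    print("tip s",s[abs(o)<8].min(), "deg",np.degrees(np.arctan2(d[1],d[0])))
```

```text
top 1737 [ 9.9406689e-01 -1.0877072e-01  5.2346387e+02  3.9898398e+02]
[515.2 280.1 204.5]
[512.5 280.2 204.2]
[507.  280.5 203.1]
[504.3 281.1 201. ]
[509.7 282.6 205.4]
[507.  282.9 204.5]
bar 690 [9.93685961e-01 1.06047705e-01 3.66339199e-02 6.03899658e+02
 3.65524933e+02 2.10713516e+02]
-60 15 17.2 24.7 220.1 206.3
-54 15 16.7 25.0 221.5 211.0
-48 17 15.8 24.7 221.8 210.8
-42 18 12.5 23.5 221.8 212.2
-36 18 12.0 24.1 221.9 209.1
-30 16 10.5 23.5 221.8 208.1
-24 21 8.9 24.8 221.6 212.1
-18 22 7.6 24.6 221.7 212.6
-12 19 7.1 24.7 221.6 210.6
-6 23 6.0 24.0 221.8 212.0
0 23 4.5 22.7 221.7 213.0
6 28 2.7 24.7 221.8 212.4
12 21 2.2 24.7 221.3 211.7
18 24 0.8 24.3 221.2 212.3
24 24 0.3 24.0 221.7 213.0
30 29 -2.0 22.9 222.0 213.1
36 29 -4.2 24.7 221.7 211.5
42 29 -4.5 24.0 221.7 214.2
48 30 -5.1 24.7 221.7 214.0
54 32 -8.3 23.4 221.1 214.0
60 30 -8.2 22.4 221.8 214.8
66 32 -9.3 23.0 221.1 214.3
72 30 -11.1 22.2 222.0 214.2
78 29 -16.7 21.6 221.6 213.0
84 30 -18.0 18.0 221.9 214.5
90 24 -15.2 17.2 220.9 214.2
96 21 -16.0 17.4 221.7 213.3
102 17 -16.3 15.8 221.7 215.5
108 2 18.4 20.5 214
[... 396 characters left out ...]
5 23.6 221.1 208.1
-42 31 4.0 23.5 221.7 207.4
-36 27 3.0 24.8 222.0 207.7
-30 26 1.1 21.4 221.1 207.5
-24 26 0.1 22.7 220.1 206.9
-18 31 1.0 23.7 221.8 207.9
-12 24 -1.0 23.2 221.7 209.4
-6 29 -1.1 20.8 221.1 207.4
0 26 -0.6 24.7 222.0 206.6
6 31 -3.6 24.3 221.9 210.0
12 30 -1.7 24.4 221.9 208.7
18 31 -2.6 22.9 221.9 206.1
24 23 -2.5 15.7 221.1 211.1
30 34 -5.1 23.0 221.7 205.8
36 28 -5.7 23.6 221.1 209.3
42 27 -8.0 24.4 221.8 208.4
48 26 -5.2 24.5 221.2 207.2
54 27 -6.6 24.8 221.8 208.5
60 26 -8.8 20.9 221.3 206.9
66 25 -13.0 1.3 220.5 203.5
72 19 -11.8 1.2 220.7 206.8
78 15 -9.4 22.9 220.3 208.8
84 23 -9.2 22.9 220.3 202.5
90 5 -5.6 23.2 221.7 210.4
tip s -109.684900948267 deg 0.012177152
```

Run:
```python
from h import *
for nm in("top","side"):
    z=np.load(nm+".npz");P=z["P"]
    m=(P[...,2]>185)&(P[...,2]<222)&(P[...,1]>150)&(P[...,1]<368)&(P[...,0]>470)&(P[...,0]<560)
    q=P[m];b=q[(q[:,1]>270)];print(nm,len(q),q.min(0))
    f=cv2.fitLine(b[:,:2].astype(np.float32),cv2.DIST_HUBER,0,.01,.01).ravel();d=f[:2]*np.sign(f[1])
    n=np.array([-d[1],d[0]]);print(f,"deg",np.degrees(np.arctan2(d[1],d[0])))
    s=(q[:,:2]-f[2:])@d;o=(q[:,:2]-f[2:])@n
    for a in range(-120,60,8):
        k=(s>=a)&(s<a+8)
        if k.any():print(a,k.sum(),o[k].min().round(1),o[k].max().round(1),q[k,2].max().round(1),q[k,:2].mean(0).round(1))
    print("tip",f[2:]+d*s.min(),"collarface",f[2:]+d*(s.min()+145))
    # rail front/ top edges
    m=(P[...,2]>214)&(P[...,2]<224)&(P[...,1]>340)&(P[...,1]<460)&(P[...,0]>360)&(P[...,0]<680)
    r=P[m][:,:2].astype(np.float32);print("rail",cv2.minAreaRect(r),cv2.fitLine(r,cv2.DIST_HUBER,0,.01,.01).ravel())
```

```text
top 306 [497.58414995 204.22640047 189.23925702]
[1.08088344e-01 9.94141281e-01 5.14420837e+02 3.20771088e+02] deg 83.79487
-120 8 -6.3 4.5 212.4 [503.  206.3]
-112 14 -6.0 5.3 214.2 [503.1 213.3]
-104 10 -5.3 3.1 210.5 [504.6 221.1]
-96 14 -4.8 4.1 210.4 [504.8 229.5]
-88 11 -6.4 4.9 206.6 [505.8 237.9]
-80 15 -6.0 5.5 207.1 [506.6 244.8]
-72 11 -5.2 3.5 208.8 [508.3 252.7]
-64 12 -4.5 4.2 209.1 [508.  260.7]
-56 13 -6.1 4.9 208.3 [508.7 269.1]
-48 16 -5.9 5.8 207.8 [510.  277.2]
-40 12 -4.9 3.8 207.4 [511.2 285.5]
-32 11 -4.1 4.5 206.4 [510.9 293.7]
-24 14 -6.1 5.3 207.7 [512.6 301.4]
-16 13 -5.6 5.8 207.9 [513.8 308.7]
-8 12 -4.6 3.8 208.8 [513.9 316.4]
0 12 -4.1 4.6 209.3 [514.5 324.7]
8 13 -5.8 5.4 208.1 [515.8 333.1]
16 13 -5.3 5.9 208.3 [516.2 340.8]
24 51 -15.4 15.3 220.0 [517.3 348.9]
32 19 -14.9 15.6 219.4 [518.  355.3]
40 12 -5.9 5.5 207.9 [519.8 364.8]
tip [501.771946   204.43305719] collarface [517.44475593 348.58354289]
rail ((518.7260131835938, 379.8495788574219), (66.48265838623047, 323.34619140625), 84.36075592041016) [ 9.94210184e-01 -1.07453085e-01  5.20927124e+02 
[... 383 characters left out ...]
.2]
-64 9 -1.0 6.3 205.8 [503.4 263.5]
-56 9 -7.0 4.6 205.3 [506.8 272.2]
-48 11 -6.8 4.8 208.3 [508.1 278.5]
-40 5 -0.1 4.2 204.8 [505.4 286.3]
-32 11 -5.7 3.6 208.2 [509.4 294.1]
-24 8 -5.3 2.8 206.0 [508.7 302.3]
-16 9 -5.4 2.6 206.8 [509.7 310.3]
-8 10 -5.7 3.5 207.7 [510.7 318.9]
0 10 -6.7 2.6 209.5 [511.5 327.8]
8 7 -6.8 2.9 206.4 [512.5 335.2]
16 12 -18.1 11.2 217.3 [516.  344.1]
24 73 -19.3 13.4 219.5 [514.3 349.5]
32 14 -15.0 12.0 217.3 [511.1 356.4]
tip [501.13979512 202.06177077] collarface [512.23614738 346.63656852]
rail ((518.9716186523438, 380.07373046875), (68.74462127685547, 321.63055419921875), 83.94485473632812) [ 9.9518359e-01 -9.8028593e-02  5.1855194e+02  3.9208926e+02]
```

```bash
cat > go.py <<'E'
# go.py x y z yaw(deg of tool x) n : per-row screw step to a tool-down pose
import sys
from h import *
from scipy.linalg import logm,expm
def T(p,o):
    M=np.eye(4);M[:3,:3]=o.as_matrix();M[:3,3]=p;return M
def step(x,y,z,yaw,n,A=None):
    s=ctrl.read_state()
    if A is None:A=T(s["eef_pos"],R.from_quat(s["orientation"]))
    B=T([x,y,z],R.from_euler("z",yaw,degrees=True)*R.from_euler("x",180,degrees=True))
    D=np.linalg.inv(A)@B;E=expm(np.real(logm(D))/n)
    print(n,"rows: cm",(E[:3,3]/10).round(3),"|mm|",np.linalg.norm(E[:3,3]).round(1),"rad",R.from_matrix(E[:3,:3]).as_rotvec().round(4))
    return B
def st():
    s=ctrl.read_state();M=R.from_quat(s["orientation"]).as_matrix()
    print("t",round(s["t"],2),"p",s["eef_pos"].round(2),"yaw",np.degrees(np.arctan2(M[1,0],M[0,0])).round(2),"tz",M[:,2].round(4),"w",round(s["width"],2),"g",round(s["gripper_force"],1),"F",s["ft_force"].round(1),"q",s["joint_positions"].round(2))
if __name__=="__main__":
    st();a=sys.argv[1:];A=None
    while a:
        A=step(*map(float,a[:4]),int(a[4]),A);a=a[5:]
E
python3 go.py 479 -50 170 74.3 20
```

```text
t 0.1 p [ 171.14 -626.39  225.77] yaw 15.29 tz [-4.0e-04  1.7e-03 -1.0e+00] w 91.67 g 0.0 F [-0.3  1.4 -0.6] q [ 1.57  0.5  -0.43  1.55  0.22  1.14 -0.21]
20 rows: cm [ 3.238 -1.088  0.28 ] |mm| 34.3 rad [-0.0001 -0.     -0.0515]
```

Request:
{"api": "arm_command", "payload": {"plan": [{"hand": 9.18,"x": 3.24,"y": -1.09,"z": 0.28,"wz": -0.0515},{"hand": 9.18,"x": 3.24,"y": -1.09,"z": 0.28,"wz": -0.0515},{"hand": 9.18,"x": 3.24,"y": -1.09,"z": 0.28,"wz": -0.0515},{"hand": 9.18,"x": 3.24,"y": -1.09,"z": 0.28,"wz": -0.0515},{"hand": 9.18,"x": 3.24,"y": -1.09,"z": 0.28,"wz": -0.0515}]}}

```text
schema error: expected keys hand, x, y, z, wx, wy, wz
```

```bash
python3 go.py 479 -50 170 74.3 15
```

```text
t 0.1 p [ 171.14 -626.39  225.77] yaw 15.29 tz [-4.0e-04  1.7e-03 -1.0e+00] w 91.67 g 0.0 F [-0.3  1.4 -0.6] q [ 1.57  0.5  -0.43  1.55  0.22  1.14 -0.21]
15 rows: cm [ 4.304 -1.487  0.374] |mm| 45.7 rad [-0.0001 -0.0001 -0.0687]
```

Request:
{"api": "arm_command", "payload": {"plan": [{"hand": 9.18,"x": 3.24,"y": -1.09,"z": 0.28,"wx": 0,"wy": 0,"wz": -0.0515},{"hand": 9.18,"x": 3.24,"y": -1.09,"z": 0.28,"wx": 0,"wy": 0,"wz": -0.0515},{"hand": 9.18,"x": 3.24,"y": -1.09,"z": 0.28,"wx": 0,"wy": 0,"wz": -0.0515},{"hand": 9.18,"x": 3.24,"y": -1.09,"z": 0.28,"wx": 0,"wy": 0,"wz": -0.0515},{"hand": 9.18,"x": 3.24,"y": -1.09,"z": 0.28,"wx": 0,"wy": 0,"wz": -0.0515}]}}

```text
t: 0.52
eef_pos: [303.5, -516.6, 212.2]
orientation: [0.966, 0.26, 0.0, -0.0]
ft_force: [-0.4, -0.2, -0.6]
width: 91.7
gripper_force: 0.0
```

```bash
python3 go.py 479 -50 170 74.3 15
```

```text
t 0.52 p [ 303.47 -516.6   212.19] yaw 30.18 tz [ 0.e+00  6.e-04 -1.e+00] w 91.69 g 0.0 F [-0.4 -0.2 -0.6] q [ 1.4   0.44 -0.53  1.7   0.25  1.07 -0.25]
15 rows: cm [ 3.228 -1.087  0.282] |mm| 34.2 rad [-0.     -0.     -0.0513]
```

Request:
{"api": "arm_command", "payload": {"plan": [{"hand": 9.18,"x": 3.23,"y": -1.09,"z": 0.28,"wx": 0,"wy": 0,"wz": -0.0513},{"hand": 9.18,"x": 3.23,"y": -1.09,"z": 0.28,"wx": 0,"wy": 0,"wz": -0.0513},{"hand": 9.18,"x": 3.23,"y": -1.09,"z": 0.28,"wx": 0,"wy": 0,"wz": -0.0513},{"hand": 9.18,"x": 3.23,"y": -1.09,"z": 0.28,"wx": 0,"wy": 0,"wz": -0.0513},{"hand": 9.18,"x": 3.23,"y": -1.09,"z": 0.28,"wx": 0,"wy": 0,"wz": -0.0513}]}}

```text
t: 0.93
eef_pos: [401.7, -377.8, 198.3]
orientation: [0.924, 0.382, 0.0, -0.0]
ft_force: [0.6, 0.4, -0.1]
width: 92.2
gripper_force: 0.0
```

Request:
{"api": "arm_command", "payload": {"plan": [{"hand": 9.18,"x": 3.23,"y": -1.09,"z": 0.28,"wx": 0,"wy": 0,"wz": -0.0513},{"hand": 9.18,"x": 3.23,"y": -1.09,"z": 0.28,"wx": 0,"wy": 0,"wz": -0.0513},{"hand": 9.18,"x": 3.23,"y": -1.09,"z": 0.28,"wx": 0,"wy": 0,"wz": -0.0513},{"hand": 9.18,"x": 3.23,"y": -1.09,"z": 0.28,"wx": 0,"wy": 0,"wz": -0.0513},{"hand": 9.18,"x": 3.23,"y": -1.09,"z": 0.28,"wx": 0,"wy": 0,"wz": -0.0513}]}}

```text
t: 1.35
eef_pos: [461.5, -218.8, 184.4]
orientation: [0.868, 0.497, 0.0, -0.0]
ft_force: [-0.3, 0.3, -0.2]
width: 91.9
gripper_force: 0.0
```

Request:
{"api": "arm_command", "payload": {"plan": [{"hand": 9.18,"x": 3.23,"y": -1.09,"z": 0.28,"wx": 0,"wy": 0,"wz": -0.0513},{"hand": 9.18,"x": 3.23,"y": -1.09,"z": 0.28,"wx": 0,"wy": 0,"wz": -0.0513},{"hand": 9.18,"x": 3.23,"y": -1.09,"z": 0.28,"wx": 0,"wy": 0,"wz": -0.0513},{"hand": 9.18,"x": 3.23,"y": -1.09,"z": 0.28,"wx": 0,"wy": 0,"wz": -0.0513},{"hand": 9.18,"x": 3.23,"y": -1.09,"z": 0.28,"wx": 0,"wy": 0,"wz": -0.0513}]}}

```text
t: 1.77
eef_pos: [479.0, -49.8, 170.5]
orientation: [0.797, 0.604, 0.0, -0.0]
ft_force: [1.1, 0.2, 0.1]
width: 91.7
gripper_force: 0.0
```

```bash
cat > ring.py <<'E'
# ring.py x y D body+spigot length: refine ring pose from the wrist camera near guess
import sys
from go import *
x,y,D,L=map(float,sys.argv[1:5]);st()
im,P=cloud("wrist");cv2.imwrite(f"pics/w_{int(D)}.png",im[...,::-1])
k=(np.hypot(P[...,0]-x,P[...,1]-y)<50)&(P[...,2]>D/2+14)&(P[...,2]<D+35)
n,lab,_,_=cv2.connectedComponentsWithStats(k.astype(np.uint8))
q=P[k].astype(np.float32)
print(len(q),"zmax",np.percentile(q[:,2],99),q.mean(0));b=cv2.minAreaRect(q[:,:2]);print(b)
w,V=np.linalg.eigh(np.cov(q[:,:2].T));print("axis deg",np.degrees(np.arctan2(*(V[::-1,0]*np.sign(V[1,0])))))
# fit cylinder on upper points: axis direction minimising sphere radius error
from scipy.optimize import least_squares
t=q[(q[:,2]>D*.75+20)]
def f(p):
    n=np.array([-np.sin(p[2]),np.cos(p[2])]);n2=-n
    o=(t[:,:2]-p[:2])@np.array([-np.sin(p[2]),np.cos(p[2])])
    return np.hypot(o,t[:,2]-p[3])-D/2
a0=np.arctan2(*(V[::-1,0]*np.sign(V[1,0])))
r=least_squares(lambda p:np.r_[f(p),.1*(p[:2]-q.mean(0)[:2])@[np.cos(p[2]),np.sin(p[2])]],[*q.mean(0)[:2],a0,D/2+22],loss="soft_l1")
p=r.x;print("cyl",p[:2],np.degrees(p[2]),"z",p[3],"rms",np.std(f(p)))
d=np.array([np.cos(p[2]),np.sin(p[2])]);s=np.sort((q[:,:2]-p[:2])@d);lo,hi=np.percentile(s,[1,99]);print("extent along",lo,hi)
print("centre from front +13:",p[:2]+d*(lo+13),"from back:",p[:2]+d*(hi-(L-13)))
E
python3 ring.py 479 -50 68 26
```

```text
t 1.77 p [478.96 -49.78 170.49] yaw 74.27 tz [ 1.e-04  1.e-04 -1.e+00] w 91.74 g 0.0 F [1.1 0.2 0.1] q [ 0.79  0.36 -0.87  2.01  0.34  0.93 -0.54]
2576 zmax 90.83753 [479.97534  -50.047077  81.03036 ]Traceback (most recent call last):
  File "ring.py", line 9, in <module>
    print(len(q),"zmax",np.percentile(q[:,2],99),q.mean(0));b=cv2.minAreaRect(q[:,:2]);print(b)
                                                              ~~~~~~~~~~~~~~~^^^^^^^^^
cv2.error: OpenCV(4.12.0) /io/opencv/modules/imgproc/src/convhull.cpp:143: error: (-215:Assertion failed) total >= 0 && (depth == CV_32F || depth == CV_32S) in function 'convexHull'
```

View pics/w_68.png

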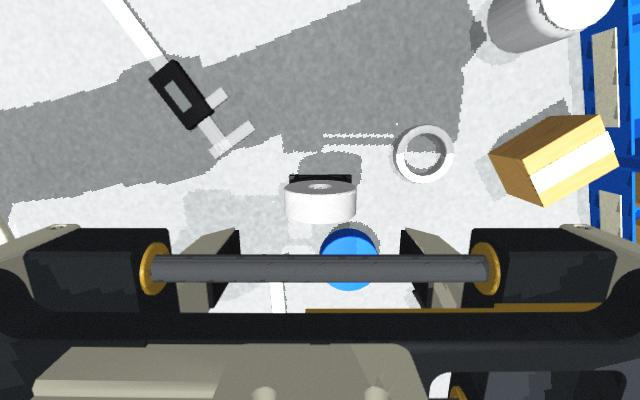

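The large ring is at (320,203), centred between the open fingers, with its flat back towards the rack side (image up). The blue decoy is at (348,258), under the gripper bar in the picture.

```bash
sed -i 's/minAreaRect(q\[:,:2\])/minAreaRect(q[:,:2].copy())/' ring.py; python3 ring.py 479 -50 68 26
python3 - <<'E'
from h import *
z=np.load("top.npz");P=z["P"]
E
```

```text
t 1.82 p [478.35 -41.53 170.57] yaw 74.92 tz [ 3.0e-04  4.4e-03 -1.0e+00] w 92.01 g 0.0 F [-0.9  7.1 -0.1] q [ 0.78  0.36 -0.88  2.01  0.34  0.93 -0.54]
2582 zmax 90.922264 [479.93948  -49.695366  80.62606 ]
((479.2549133300781, -52.63295364379883), (26.578218460083008, 67.34465789794922), 74.57771301269531)
axis deg 74.49758938445207
cyl [480.0820403  -49.73522322] 74.31517470840787 z 55.77317916165119 rms 2.8450454741816964
extent along -15.531220404465753 10.001431371138255
centre from front +13: [479.39773634 -52.17218954] from back: [479.27139086 -52.62213529]
```

Request:
{"api": "arm_command", "payload": {"plan": [{"hand": 9.18,"x": -0.14,"y": 0.06,"z": 2.5,"wx": 0,"wy": 0,"wz": 0},{"hand": 9.18,"x": 0,"y": 0,"z": 2.5,"wx": 0,"wy": 0,"wz": 0},{"hand": 9.18,"x": 0,"y": 0,"z": 2.5,"wx": 0,"wy": 0,"wz": 0},{"hand": 9.18,"x": 0,"y": 0,"z": 2,"wx": 0,"wy": 0,"wz": 0},{"hand": 9.18,"x": 0,"y": 0,"z": 0,"wx": 0,"wy": 0,"wz": 0}]}}

```text
t: 2.28
eef_pos: [476.0, -53.4, 72.3]
orientation: [0.798, 0.602, -0.002, -0.002]
ft_force: [-1.2, 0.1, 0.3]
width: 91.7
gripper_force: 0.0
```

```bash
python3 go.py 479.2 -51.5 37 74.4 4
```

```text
t 2.28 p [475.97 -53.39  72.25] yaw 74.08 tz [-0.0068  0.0011 -1.    ] w 91.71 g 0.0 F [-1.2  0.1  0.3] q [ 0.68  0.52 -0.75  2.07  0.51  0.75 -0.68]
4 rows: cm [0.068 0.069 0.881] |mm| 8.9 rad [-0.0017  0.0002 -0.0014]
```

Request:
{"api": "arm_command", "payload": {"plan": [{"hand": 9.18,"x": 0,"y": 0,"z": 1.9,"wx": 0,"wy": 0,"wz": 0},{"hand": 9.18,"x": 0,"y": 0,"z": 1.6,"wx": 0,"wy": 0,"wz": 0},{"hand": 9.18,"x": 0,"y": 0,"z": 0.3,"wx": 0,"wy": 0,"wz": 0},{"hand": 9.18,"x": 0,"y": 0,"z": 0,"wx": 0,"wy": 0,"wz": 0},{"hand": 9.18,"x": 0,"y": 0,"z": 0,"wx": 0,"wy": 0,"wz": 0}]}}

```text
t: 2.7
eef_pos: [479.8, -53.0, 38.7]
orientation: [0.798, 0.603, 0.0, 0.0]
ft_force: [0.1, 0.2, -0.4]
width: 91.9
gripper_force: 0.0
```

```bash
python3 go.py 479.2 -51.5 37 74.4 2
```

```text
t 2.7 p [479.82 -53.    38.66] yaw 74.11 tz [ 8.e-04 -1.e-04 -1.e+00] w 91.89 g 0.0 F [ 0.1  0.2 -0.4] q [ 0.63  0.57 -0.7   2.09  0.58  0.68 -0.73]
2 rows: cm [ 0.064 -0.05   0.083] |mm| 1.2 rad [ 0.0004 -0.     -0.0025]
```

Request:
{"api": "arm_command", "payload": {"plan": [{"hand": 9.18,"x": 0.1,"y": -0.05,"z": 0.12,"wx": 0,"wy": 0,"wz": -0.005},{"hand": 0,"x": 0,"y": 0,"z": 0,"wx": 0,"wy": 0,"wz": 0},{"hand": 0,"x": 0,"y": 0,"z": 0,"wx": 0,"wy": 0,"wz": 0},{"hand": 0,"x": 0,"y": 0,"z": 0,"wx": 0,"wy": 0,"wz": 0},{"hand": 0,"x": 0,"y": 0,"z": 0,"wx": 0,"wy": 0,"wz": 0}]}}

```text
t: 3.12
eef_pos: [479.3, -51.9, 36.9]
orientation: [0.796, 0.605, 0.0, 0.0]
ft_force: [-0.3, -0.1, -0.2]
width: 69.6
gripper_force: 0.0
```

Request:
{"api": "arm_command", "payload": {"plan": [{"hand": 0,"x": 0,"y": 0,"z": 0,"wx": 0,"wy": 0,"wz": 0},{"hand": 0,"x": 0,"y": 0,"z": 0,"wx": 0,"wy": 0,"wz": 0}]}}

```text
t: 3.28
eef_pos: [478.8, -51.8, 36.8]
orientation: [0.796, 0.605, -0.0, 0.0]
ft_force: [-2.4, 0.6, 5.6]
width: 66.8
gripper_force: 30.0
```

```bash
python3 go.py
```

```text
t 3.28 p [478.82 -51.81  36.77] yaw 74.42 tz [-3.e-04 -4.e-04 -1.e+00] w 66.81 g 30.0 F [-2.4  0.6  5.6] q [ 0.62  0.57 -0.69  2.09  0.59  0.68 -0.74]
```

```bash
python3 go.py 478.8 -51.8 97 74.4 4 497.8 170.5 184 83.8 10
```

```text
t 3.28 p [478.82 -51.81  36.77] yaw 74.42 tz [-3.e-04 -4.e-04 -1.e+00] w 66.81 g 30.0 F [-2.4  0.6  5.6] q [ 0.62  0.57 -0.69  2.09  0.59  0.68 -0.74]
4 rows: cm [-0.000e+00 -1.000e-03 -1.506e+00] |mm| 15.1 rad [-0.0001  0.0001  0.0001]
10 rows: cm [ 2.219 -0.252 -0.87 ] |mm| 24.0 rad [-0.      0.     -0.0164]
```

Request:
{"api": "arm_command", "payload": {"plan": [{"hand": 0,"x": 0,"y": 0,"z": -0.7,"wx": 0,"wy": 0,"wz": 0},{"hand": 0,"x": 0,"y": 0,"z": -1.5,"wx": 0,"wy": 0,"wz": 0},{"hand": 0,"x": 0,"y": 0,"z": -2,"wx": 0,"wy": 0,"wz": 0},{"hand": 0,"x": 0,"y": 0,"z": -1.8,"wx": 0,"wy": 0,"wz": 0},{"hand": 0,"x": 1,"y": -0.1,"z": -0.8,"wx": 0,"wy": 0,"wz": -0.008}]}}

```text
t: 3.7
eef_pos: [481.5, -43.6, 106.3]
orientation: [0.795, 0.607, 0.0, 0.001]
ft_force: [0.5, -1.3, -1.8]
width: 66.4
gripper_force: 30.0
```

Request:
{"api": "arm_command", "payload": {"plan": [{"hand": 0,"x": 2.2,"y": -0.25,"z": -0.9,"wx": 0,"wy": 0,"wz": -0.0164},{"hand": 0,"x": 2.2,"y": -0.25,"z": -0.9,"wx": 0,"wy": 0,"wz": -0.0164},{"hand": 0,"x": 2.2,"y": -0.25,"z": -0.9,"wx": 0,"wy": 0,"wz": -0.0164},{"hand": 0,"x": 2.2,"y": -0.25,"z": -0.9,"wx": 0,"wy": 0,"wz": -0.0164},{"hand": 0,"x": 2.2,"y": -0.25,"z": -0.9,"wx": 0,"wy": 0,"wz": -0.0164}]}}

```text
t: 4.12
eef_pos: [493.5, 69.8, 149.8]
orientation: [0.768, 0.641, 0.0, -0.0]
ft_force: [-0.2, 0.4, -2.5]
width: 66.9
gripper_force: 30.0
```

Request:
{"api": "arm_command", "payload": {"plan": [{"hand": 0,"x": 2.2,"y": -0.25,"z": -0.9,"wx": 0,"wy": 0,"wz": -0.0164},{"hand": 0,"x": 2.2,"y": -0.25,"z": -0.9,"wx": 0,"wy": 0,"wz": -0.0164},{"hand": 0,"x": 1.5,"y": -0.15,"z": -0.6,"wx": 0,"wy": 0,"wz": -0.0164},{"hand": 0,"x": 0.5,"y": 0,"z": -0.2,"wx": 0,"wy": 0,"wz": -0.0164},{"hand": 0,"x": 0,"y": 0,"z": 0,"wx": 0,"wy": 0,"wz": 0}]}}

```text
t: 4.53
eef_pos: [497.9, 134.0, 175.8]
orientation: [0.746, 0.666, 0.001, 0.0]
ft_force: [0.5, -0.0, -1.5]
width: 66.8
gripper_force: 30.0
```

```bash
python3 go.py 497.8 170.5 184 83.8 5
```

```text
t 4.53 p [497.88 134.01 175.84] yaw 83.56 tz [ 8.e-04  7.e-04 -1.e+00] w 66.8 g 30.0 F [ 0.5 -0.  -1.5] q [ 0.43  0.44 -0.91  1.92  0.41  0.98 -0.79]
5 rows: cm [ 0.725 -0.082 -0.163] |mm| 7.5 rad [ 0.0001 -0.0001 -0.0008]
```

```bash
cat > bar.py <<'E'
# measure bar and held ring in one wrist picture; D ring diameter
import sys
from go import *
D=float(sys.argv[1]);st();s=ctrl.read_state();p=s["eef_pos"]
M=R.from_quat(s["orientation"]).as_matrix()
im,P=cloud("wrist");cv2.imwrite(f"pics/b_{sys.argv[2]}.png",im[...,::-1])
L=(P-p)@M  # tool frame mm
far=(L[...,0]>16)&(abs(L[...,1])<30)&(P[...,2]>188)&(P[...,2]<216)&(L[...,0]<150)
b=L[far];f=cv2.fitLine(b[:,:2].astype(np.float32),cv2.DIST_HUBER,0,.01,.01).ravel();sg=np.sign(f[0])
print("bar n",len(b),"slope deg",np.degrees(np.arctan2(f[1]*sg,f[0]*sg)),"tool y at x=0,50,100",[(f[3]+(a-f[2])*f[1]/f[0]).round(2) for a in(0,50,100)],"xmin",b[:,0].min())
for a in range(10,150,10):
    k=(b[:,0]>=a)&(b[:,0]<a+10)
    if k.sum()>5:print(a,k.sum(),"y",b[k,1].min().round(1),b[k,1].max().round(1),"ztop",np.percentile(P[far][k,2],95).round(1))
r=(abs(L[...,0])<25)&(abs(L[...,1])<D/2-8)&(P[...,2]>p[2]+19)&(P[...,2]<p[2]+60)
q=L[r];
if len(q)>30:
    from scipy.optimize import least_squares
    o=least_squares(lambda v:np.hypot(q[:,1]-v[0],q[:,2]-v[1])-D/2,[0,-19],loss="soft_l1").x
    print("ring n",len(q),"tool y,z",o,"x range",np.percentile(q[:,0],[1,99]),"top z",np.percentile(P[r][:,2],98))
E
python3 bar.py 68 L
```

```text
t 4.53 p [497.88 134.01 175.84] yaw 83.56 tz [ 8.e-04  7.e-04 -1.e+00] w 66.8 g 30.0 F [ 0.5 -0.  -1.5] q [ 0.43  0.44 -0.91  1.92  0.41  0.98 -0.79]
bar n 3357 slope deg -0.06886202 tool y at x=0,50,100 [np.float32(-2.96), np.float32(-3.02), np.float32(-3.08)] xmin 69.4926023670931
60 22 y -5.7 -0.7 ztop 209.7
70 694 y -8.9 2.5 ztop 211.9
80 728 y -9.1 2.6 ztop 209.6
90 781 y -9.1 2.6 ztop 206.3
100 845 y -9.4 2.5 ztop 206.1
110 287 y -9.1 2.5 ztop 206.2
ring n 4605 tool y,z [  0.70158693 -18.65684119] x range [-10.6691176   12.44562532] top z 229.45595171817376
```

View pics/b_L.png

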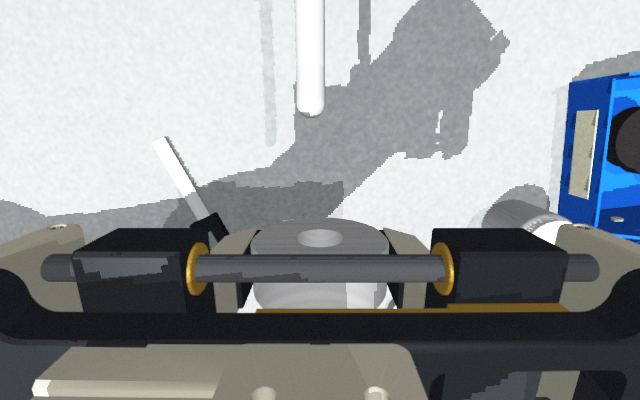

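Bar tip at (310,110), the held ring's bore at (320,238): the ring is about 3.3 mm off to the side and the yaw matches. I'll correct that and rise to threading height.

Request:
{"api": "arm_command", "payload": {"plan": [{"hand": 0,"x": 0.8,"y": -0.15,"z": -0.4,"wx": 0,"wy": 0,"wz": 0},{"hand": 0,"x": 1.2,"y": -0.18,"z": -0.41,"wx": 0,"wy": 0,"wz": 0},{"hand": 0,"x": 0.8,"y": 0,"z": 0,"wx": 0,"wy": 0,"wz": 0},{"hand": 0,"x": 0.3,"y": 0,"z": 0,"wx": 0,"wy": 0,"wz": 0},{"hand": 0,"x": 0,"y": 0,"z": 0,"wx": 0,"wy": 0,"wz": 0}]}}

```text
t: 5.0
eef_pos: [498.2, 164.7, 183.8]
orientation: [0.746, 0.665, 0.0, -0.0]
ft_force: [0.6, -0.4, -1.2]
width: 66.8
gripper_force: 30.0
```

Request:
{"api": "arm_command", "payload": {"plan": [{"hand": 0,"x": 0,"y": 0,"z": 0,"wx": 0,"wy": 0,"wz": 0},{"hand": 0,"x": 0,"y": 0,"z": 0,"wx": 0,"wy": 0,"wz": 0}]}}

```text
t: 5.17
eef_pos: [498.1, 162.9, 183.3]
orientation: [0.747, 0.665, -0.0, 0.0]
ft_force: [-1.4, 0.3, -1.3]
width: 66.3
gripper_force: 30.0
```

```bash
python3 bar.py 68 L2
```

```text
t 5.17 p [498.06 162.93 183.34] yaw 83.31 tz [-6.e-04 -5.e-04 -1.e+00] w 66.33 g 30.0 F [-1.4  0.3 -1.3] q [ 0.37  0.44 -0.92  1.9   0.41  1.01 -0.85]
bar n 4794 slope deg -0.7405976 tool y at x=0,50,100 [np.float32(0.36), np.float32(-0.29), np.float32(-0.93)] xmin 40.602949542766986
40 437 y -5.9 5.5 ztop 211.9
50 598 y -6.0 5.6 ztop 210.2
60 584 y -6.5 5.1 ztop 206.3
70 619 y -6.4 5.0 ztop 206.2
80 659 y -6.7 4.9 ztop 206.2
90 691 y -7.0 4.9 ztop 206.2
100 755 y -6.9 4.8 ztop 206.2
110 451 y -7.2 4.7 ztop 206.3
ring n 4599 tool y,z [  0.71114555 -18.6431902 ] x range [-10.59086023  12.45046521] top z 236.96630380808503
```

Request:
{"api": "arm_command", "payload": {"plan": [{"hand": 0,"x": 0.6,"y": 0,"z": -0.05,"wx": 0,"wy": 0,"wz": -0.012},{"hand": 0,"x": 1.2,"y": 0,"z": 0,"wx": 0,"wy": 0,"wz": 0},{"hand": 0,"x": 1.2,"y": 0,"z": 0,"wx": 0,"wy": 0,"wz": 0},{"hand": 0,"x": 0.8,"y": 0,"z": 0,"wx": 0,"wy": 0,"wz": 0},{"hand": 0,"x": 0.4,"y": 0,"z": 0,"wx": 0,"wy": 0,"wz": 0}]}}

```text
t: 5.63
eef_pos: [502.5, 206.7, 184.3]
orientation: [0.742, 0.67, 0.0, -0.0]
ft_force: [0.3, 0.1, -1.7]
width: 67.1
gripper_force: 30.0
```

```bash
python3 bar.py 68 L3
```

```text
t 5.63 p [502.53 206.75 184.25] yaw 84.11 tz [ 1.e-04  9.e-04 -1.e+00] w 67.08 g 30.0 F [ 0.3  0.1 -1.7] q [ 0.27  0.48 -0.91  1.85  0.44  1.03 -0.92]
bar n 5983 slope deg 0.049178995 tool y at x=0,50,100 [np.float32(0.43), np.float32(0.47), np.float32(0.51)] xmin 16.00291771608851
10 182 y -5.1 6.0 ztop 206.3
20 470 y -5.6 6.5 ztop 206.2
30 508 y -5.5 6.4 ztop 206.2
40 521 y -5.4 6.3 ztop 206.1
50 545 y -5.2 6.1 ztop 206.2
60 578 y -5.2 6.6 ztop 206.1
70 617 y -5.0 6.4 ztop 206.0
80 659 y -5.4 6.3 ztop 206.1
90 692 y -5.3 6.6 ztop 206.1
100 735 y -5.2 6.6 ztop 206.1
110 476 y -5.1 6.4 ztop 206.2
ring n 5294 tool y,z [  0.82330925 -18.31498895] x range [-10.44593634  23.68598168] top z 237.89257076368247
```

Request:
{"api": "arm_command", "payload": {"plan": [{"hand": 0,"x": 1.1,"y": 0,"z": 0,"wx": 0,"wy": 0,"wz": 0},{"hand": 0,"x": 1.3,"y": 0,"z": 0,"wx": 0,"wy": 0,"wz": 0},{"hand": 0,"x": 1.3,"y": 0,"z": 0,"wx": 0,"wy": 0,"wz": 0},{"hand": 0,"x": 0.8,"y": 0,"z": 0,"wx": 0,"wy": 0,"wz": 0},{"hand": 0,"x": 0.3,"y": 0,"z": 0,"wx": 0,"wy": 0,"wz": 0}]}}

```text
t: 6.1
eef_pos: [507.5, 254.6, 184.2]
orientation: [0.743, 0.67, 0.0, -0.0]
ft_force: [-0.1, 0.2, -2.3]
width: 66.8
gripper_force: 30.0
```

Request:
{"api": "arm_command", "payload": {"plan": [{"hand": 0,"x": 0,"y": 0,"z": 0.3,"wx": 0,"wy": 0,"wz": 0},{"hand": 0,"x": 0,"y": 0,"z": 0.3,"wx": 0,"wy": 0,"wz": 0},{"hand": 0,"x": 0,"y": 0,"z": 0.1,"wx": 0,"wy": 0,"wz": 0},{"hand": 0,"x": 0,"y": 0,"z": 0,"wx": 0,"wy": 0,"wz": 0}]}}

```text
t: 6.43
eef_pos: [507.5, 251.7, 176.4]
orientation: [0.743, 0.669, -0.001, 0.0]
ft_force: [-0.0, 0.7, -2.2]
width: 66.6
gripper_force: 30.0
```

```bash
python3 bar.py 68 L4
```

```text
t 6.43 p [507.47 251.69 176.43] yaw 83.96 tz [-0.001  -0.0012 -1.    ] w 66.56 g 30.0 F [-0.   0.7 -2.2] q [ 0.17  0.53 -0.89  1.8   0.47  1.04 -1.01]
bar n 8102 slope deg 0.26329398 tool y at x=0,50,100 [np.float32(-0.09), np.float32(0.14), np.float32(0.37)] xmin 16.001157284629137
10 196 y -5.8 6.3 ztop 206.1
20 535 y -5.8 6.2 ztop 206.2
30 557 y -5.6 6.1 ztop 206.1
40 576 y -5.5 6.0 ztop 206.2
50 602 y -5.8 5.9 ztop 206.2
60 671 y -5.8 6.2 ztop 206.1
70 696 y -5.6 6.1 ztop 206.2
80 727 y -5.5 6.0 ztop 206.2
90 2074 y -16.7 16.7 ztop 215.6
100 1176 y -16.3 17.0 ztop 215.8
110 292 y -5.5 6.1 ztop 206.2
ring n 5281 tool y,z [  0.8551189  -18.16975362] x range [-10.40456389  24.02448582] top z 230.01404984347627
```

Request:
{"api": "arm_command", "payload": {"plan": [{"hand": 0,"x": 0,"y": 0,"z": 0.1,"wx": 0,"wy": 0,"wz": 0},{"hand": 0,"x": 0,"y": 0,"z": 0,"wx": 0,"wy": 0,"wz": 0},{"hand": 0,"x": 0,"y": 0,"z": 0,"wx": 0,"wy": 0,"wz": 0}]}}

```text
t: 6.73
eef_pos: [507.7, 252.7, 176.2]
orientation: [0.743, 0.669, 0.0, 0.0]
ft_force: [0.6, 0.3, -2.3]
width: 66.6
gripper_force: 30.0
```

Request:
{"api": "arm_command", "payload": {"plan": [{"hand": 0,"x": 0.6,"y": 0,"z": 0,"wx": 0,"wy": 0,"wz": 0},{"hand": 0,"x": 1.2,"y": 0,"z": 0,"wx": 0,"wy": 0,"wz": 0},{"hand": 0,"x": 1.4,"y": 0,"z": 0,"wx": 0,"wy": 0,"wz": 0},{"hand": 0,"x": 1.4,"y": 0,"z": 0,"wx": 0,"wy": 0,"wz": 0},{"hand": 0,"x": 1.0,"y": 0,"z": 0,"wx": 0,"wy": 0,"wz": 0}]}}

```text
t: 7.15
eef_pos: [513.4, 310.5, 176.4]
orientation: [0.743, 0.67, 0.001, -0.0]
ft_force: [0.2, 0.4, -2.4]
width: 66.7
gripper_force: 30.0
```

Request:
{"api": "arm_command", "payload": {"plan": [{"hand": 0,"x": 0.7,"y": 0,"z": 0,"wx": 0,"wy": 0,"wz": 0},{"hand": 0,"x": 0.3,"y": 0,"z": 0,"wx": 0,"wy": 0,"wz": 0},{"hand": 0,"x": 0,"y": 0,"z": 0,"wx": 0,"wy": 0,"wz": 0},{"hand": 0,"x": 0,"y": 0,"z": 0,"wx": 0,"wy": 0,"wz": 0}]}}

```text
t: 7.48
eef_pos: [514.5, 318.1, 175.9]
orientation: [0.743, 0.669, -0.0, 0.0]
ft_force: [0.2, -1.0, -1.3]
width: 66.3
gripper_force: 30.0
```

```bash
cat > col.py <<'E'
# col.py ztop: min tool x of the thing ahead (collar / ring behind) ; tool-frame histogram of off-bar points
import sys
from go import *
st();s=ctrl.read_state();M=R.from_quat(s["orientation"]).as_matrix()
im,P=cloud("wrist");cv2.imwrite(f"pics/c_{sys.argv[1]}.png",im[...,::-1]);L=(P-s["eef_pos"])@M
zc=float(sys.argv[2])
k=(P[...,2]>zc)&(abs(L[...,1])<12)&(L[...,0]>-20)&(L[...,0]<90)&(P[...,2]<240)
h,e=np.histogram(L[k][:,0],np.arange(-20,91,2));print([(int(a),int(b)) for a,b in zip(e,h) if b])
E
python3 col.py L5 209
```

```text
t 7.48 p [514.47 318.13 175.93] yaw 84.02 tz [-3.e-04 -7.e-04 -1.e+00] w 66.33 g 30.0 F [ 0.2 -1.  -1.3] q [ 0.03  0.59 -0.86  1.71  0.5   1.08 -1.1 ]
[(-8, 24), (-6, 205), (-4, 262), (-2, 254), (0, 261), (2, 271), (4, 227), (6, 22), (10, 169), (12, 156), (28, 57), (30, 232), (32, 254), (34, 259), (36, 274), (38, 353), (54, 51), (56, 65), (58, 62), (60, 50), (62, 317), (64, 320), (66, 385), (68, 360), (70, 349), (72, 390), (74, 367), (76, 374), (78, 385), (80, 388), (82, 400), (84, 395), (86, 408), (88, 418)]
```

Request:
{"api": "arm_command", "payload": {"plan": [{"hand": 0,"x": 0.2,"y": 0,"z": 0.08,"wx": 0,"wy": 0,"wz": 0},{"hand": 0,"x": 0.4,"y": 0,"z": 0,"wx": 0,"wy": 0,"wz": 0},{"hand": 0,"x": 0.4,"y": 0,"z": 0,"wx": 0,"wy": 0,"wz": 0},{"hand": 0,"x": 0.2,"y": 0,"z": 0,"wx": 0,"wy": 0,"wz": 0},{"hand": 0,"x": 0,"y": 0,"z": 0,"wx": 0,"wy": 0,"wz": 0}]}}

```text
t: 7.95
eef_pos: [515.6, 331.4, 175.5]
orientation: [0.743, 0.67, 0.0, -0.0]
ft_force: [0.1, 0.0, -1.9]
width: 66.9
gripper_force: 30.0
```

Request:
{"api": "arm_command", "payload": {"plan": [{"hand": 0,"x": 0,"y": 0,"z": 0,"wx": 0,"wy": 0,"wz": 0},{"hand": 0,"x": 0,"y": 0,"z": 0,"wx": 0,"wy": 0,"wz": 0}]}}

```text
t: 8.12
eef_pos: [515.7, 330.5, 175.3]
orientation: [0.743, 0.669, -0.0, 0.0]
ft_force: [0.0, 0.6, -1.3]
width: 66.6
gripper_force: 30.0
```

```bash
python3 col.py L6 209
```

```text
t 8.12 p [515.71 330.45 175.28] yaw 84.03 tz [-1.e-04 -2.e-04 -1.e+00] w 66.55 g 30.0 F [ 0.   0.6 -1.3] q [ 0.    0.6  -0.86  1.69  0.51  1.09 -1.12]
[(-8, 20), (-6, 216), (-4, 258), (-2, 250), (0, 259), (2, 264), (4, 238), (6, 24), (10, 149), (12, 147), (16, 83), (18, 237), (20, 236), (22, 244), (24, 243), (26, 366), (40, 2), (42, 56), (44, 61), (46, 62), (48, 25), (50, 302), (52, 319), (54, 318), (56, 356), (58, 339), (60, 324), (62, 381), (64, 322), (66, 389), (68, 386), (70, 333), (72, 394), (74, 388), (76, 374), (78, 376), (80, 42)]
```

Request:
{"api": "arm_command", "payload": {"plan": [{"hand": 0,"x": 0.1,"y": 0,"z": 0,"wx": 0,"wy": 0,"wz": 0},{"hand": 0,"x": 0.1,"y": 0,"z": 0,"wx": 0,"wy": 0,"wz": 0},{"hand": 0,"x": 0,"y": 0,"z": 0,"wx": 0,"wy": 0,"wz": 0}]}}

```text
t: 8.42
eef_pos: [516.0, 332.7, 175.4]
orientation: [0.743, 0.669, 0.0, -0.0]
ft_force: [-0.0, 0.6, -2.3]
width: 66.8
gripper_force: 30.0
```

Request:
{"api": "arm_command", "payload": {"plan": [{"hand": 0,"x": 0.05,"y": 0,"z": 0,"wx": 0,"wy": 0,"wz": 0},{"hand": 0,"x": 0,"y": 0,"z": 0,"wx": 0,"wy": 0,"wz": 0}]}}

```text
t: 8.58
eef_pos: [516.0, 333.1, 175.4]
orientation: [0.743, 0.669, 0.0, 0.0]
ft_force: [-0.1, -1.1, -1.8]
width: 67.0
gripper_force: 30.0
```

Request:
{"api": "arm_command", "payload": {"plan": [{"hand": 0,"x": 0.05,"y": 0,"z": 0,"wx": 0,"wy": 0,"wz": 0},{"hand": 0,"x": 0,"y": 0,"z": 0,"wx": 0,"wy": 0,"wz": 0}]}}

```text
t: 8.75
eef_pos: [516.1, 333.6, 175.3]
orientation: [0.743, 0.669, 0.0, 0.0]
ft_force: [0.4, -0.7, -1.3]
width: 67.2
gripper_force: 30.0
```

Request:
{"api": "arm_command", "payload": {"plan": [{"hand": 0,"x": 0.04,"y": 0,"z": 0,"wx": 0,"wy": 0,"wz": 0},{"hand": 0,"x": 0,"y": 0,"z": 0,"wx": 0,"wy": 0,"wz": 0}]}}

```text
t: 8.92
eef_pos: [516.1, 333.9, 175.3]
orientation: [0.743, 0.669, 0.0, -0.0]
ft_force: [-0.9, -0.1, -2.0]
width: 66.7
gripper_force: 30.0
```

Request:
{"api": "arm_command", "payload": {"plan": [{"hand": 0,"x": 0.04,"y": 0,"z": 0,"wx": 0,"wy": 0,"wz": 0},{"hand": 0,"x": 0,"y": 0,"z": 0,"wx": 0,"wy": 0,"wz": 0}]}}

```text
t: 9.08
eef_pos: [516.1, 334.4, 175.3]
orientation: [0.743, 0.669, 0.0, -0.0]
ft_force: [0.4, 0.2, -0.9]
width: 66.8
gripper_force: 30.0
```

Request:
{"api": "arm_command", "payload": {"plan": [{"hand": 0,"x": 0.04,"y": 0,"z": 0,"wx": 0,"wy": 0,"wz": 0},{"hand": 0,"x": 0,"y": 0,"z": 0,"wx": 0,"wy": 0,"wz": 0}]}}

```text
t: 9.25
eef_pos: [516.2, 334.8, 175.3]
orientation: [0.743, 0.669, 0.0, -0.0]
ft_force: [-0.3, -0.2, -1.9]
width: 66.8
gripper_force: 30.0
```

Request:
{"api": "arm_command", "payload": {"plan": [{"hand": 0,"x": 0.04,"y": 0,"z": 0,"wx": 0,"wy": 0,"wz": 0},{"hand": 0,"x": 0,"y": 0,"z": 0,"wx": 0,"wy": 0,"wz": 0}]}}

```text
t: 9.42
eef_pos: [516.3, 335.2, 175.4]
orientation: [0.743, 0.669, 0.0, 0.0]
ft_force: [0.5, -0.1, -2.0]
width: 67.0
gripper_force: 30.0
```

Request:
{"api": "arm_command", "payload": {"plan": [{"hand": 0,"x": 0.04,"y": 0,"z": 0,"wx": 0,"wy": 0,"wz": 0},{"hand": 0,"x": 0,"y": 0,"z": 0,"wx": 0,"wy": 0,"wz": 0}]}}

```text
t: 9.58
eef_pos: [516.3, 335.4, 175.3]
orientation: [0.743, 0.669, -0.0, 0.0]
ft_force: [-0.9, -0.4, -1.8]
width: 66.4
gripper_force: 30.0
```

Request:
{"api": "arm_command", "payload": {"plan": [{"hand": 0,"x": 0.04,"y": 0,"z": 0,"wx": 0,"wy": 0,"wz": 0},{"hand": 0,"x": 0,"y": 0,"z": 0,"wx": 0,"wy": 0,"wz": 0}]}}

```text
t: 9.75
eef_pos: [516.3, 335.5, 175.3]
orientation: [0.743, 0.669, -0.0, 0.0]
ft_force: [-0.7, -1.3, -0.7]
width: 66.9
gripper_force: 30.0
```

Request:
{"api": "arm_command", "payload": {"plan": [{"hand": 0,"x": 0.04,"y": 0,"z": 0,"wx": 0,"wy": 0,"wz": 0},{"hand": 0,"x": 0,"y": 0,"z": 0,"wx": 0,"wy": 0,"wz": 0}]}}

```text
t: 9.92
eef_pos: [516.3, 335.5, 175.2]
orientation: [0.743, 0.669, -0.001, 0.0]
ft_force: [-1.0, -3.3, -0.8]
width: 66.7
gripper_force: 30.0
```

Request:
{"api": "arm_command", "payload": {"plan": [{"hand": 0,"x": 0.04,"y": 0,"z": 0,"wx": 0,"wy": 0,"wz": 0},{"hand": 0,"x": 0,"y": 0,"z": 0,"wx": 0,"wy": 0,"wz": 0}]}}

```text
t: 10.08
eef_pos: [516.3, 335.5, 175.2]
orientation: [0.743, 0.669, -0.001, 0.001]
ft_force: [-2.5, -4.9, 1.0]
width: 67.1
gripper_force: 30.0
```

Request:
{"api": "arm_command", "payload": {"plan": [{"hand": 0,"x": 0,"y": 0,"z": 0,"wx": 0,"wy": 0,"wz": 0}]}}

```text
t: 10.17
eef_pos: [516.3, 335.5, 175.2]
orientation: [0.743, 0.669, -0.001, 0.001]
ft_force: [-2.2, -5.0, 1.8]
width: 66.6
gripper_force: 30.0
```

Request:
{"api": "arm_command", "payload": {"plan": [{"hand": 0,"x": 0.06,"y": 0,"z": 0,"wx": 0,"wy": 0,"wz": 0},{"hand": 0,"x": 0,"y": 0,"z": 0,"wx": 0,"wy": 0,"wz": 0}]}}

```text
t: 10.33
eef_pos: [516.3, 335.5, 175.2]
orientation: [0.743, 0.669, -0.001, 0.001]
ft_force: [-1.9, -6.4, 2.6]
width: 66.1
gripper_force: 30.0
```

Request:
{"api": "arm_command", "payload": {"plan": [{"hand": 0,"x": 0.05,"y": 0,"z": 0,"wx": 0,"wy": 0,"wz": 0},{"hand": 0,"x": 0,"y": 0,"z": 0,"wx": 0,"wy": 0,"wz": 0},{"hand": 0,"x": 0,"y": 0,"z": 0,"wx": 0,"wy": 0,"wz": 0}]}}

```text
t: 10.58
eef_pos: [516.3, 335.5, 175.1]
orientation: [0.743, 0.669, -0.002, 0.001]
ft_force: [-2.4, -7.5, 3.0]
width: 66.7
gripper_force: 30.0
```

```bash
python3 go.py
```

```text
t 10.58 p [516.29 335.54 175.15] yaw 83.96 tz [-0.0011 -0.004  -1.    ] w 66.73 g 30.0 F [-2.4 -7.5  3. ] q [-0.01  0.61 -0.86  1.68  0.51  1.1  -1.13]
```

Request:
{"api": "arm_command", "payload": {"plan": [{"hand": 0,"x": 0.05,"y": 0,"z": 0,"wx": 0,"wy": 0,"wz": 0},{"hand": 0,"x": 0.04,"y": 0,"z": 0,"wx": 0,"wy": 0,"wz": 0},{"hand": 0,"x": 0,"y": 0,"z": 0,"wx": 0,"wy": 0,"wz": 0},{"hand": 0,"x": 0,"y": 0,"z": 0,"wx": 0,"wy": 0,"wz": 0},{"hand": 0,"x": 0,"y": 0,"z": 0,"wx": 0,"wy": 0,"wz": 0}]}}

```text
t: 11.0
eef_pos: [516.3, 335.5, 175.0]
orientation: [0.744, 0.669, -0.002, 0.002]
ft_force: [-3.3, -9.2, 3.6]
width: 66.9
gripper_force: 30.0
```

Request:
{"api": "arm_command", "payload": {"plan": [{"hand": 0,"x": 0,"y": 0,"z": 0,"wx": 0,"wy": 0,"wz": 0},{"hand": 0,"x": 0,"y": 0,"z": 0,"wx": 0,"wy": 0,"wz": 0}]}}

```text
t: 11.17
eef_pos: [516.3, 335.5, 175.0]
orientation: [0.744, 0.669, -0.002, 0.002]
ft_force: [-4.6, -9.0, 4.8]
width: 66.5
gripper_force: 30.0
```

Request:
{"api": "arm_command", "payload": {"plan": [{"hand": 0,"x": -0.12,"y": 0,"z": 0,"wx": 0,"wy": 0,"wz": 0},{"hand": 0,"x": -0.08,"y": 0,"z": -0.02,"wx": 0,"wy": 0,"wz": 0},{"hand": 8.5,"x": 0,"y": 0,"z": 0,"wx": 0,"wy": 0,"wz": 0},{"hand": 9.18,"x": 0,"y": 0,"z": 0,"wx": 0,"wy": 0,"wz": 0},{"hand": 9.18,"x": 0,"y": 0,"z": 0,"wx": 0,"wy": 0,"wz": 0}]}}

```text
t: 11.58
eef_pos: [516.7, 338.1, 176.2]
orientation: [0.743, 0.67, 0.001, -0.0]
ft_force: [0.9, -0.1, -0.6]
width: 82.2
gripper_force: 0.0
```

Request:
{"api": "arm_command", "payload": {"plan": [{"hand": 9.18,"x": 0,"y": 0,"z": 0,"wx": 0,"wy": 0,"wz": 0},{"hand": 9.18,"x": 0,"y": 0,"z": 0,"wx": 0,"wy": 0,"wz": 0},{"hand": 9.18,"x": 0,"y": 0,"z": 0,"wx": 0,"wy": 0,"wz": 0}]}}

```text
t: 11.83
eef_pos: [516.4, 337.2, 175.7]
orientation: [0.743, 0.669, 0.0, -0.0]
ft_force: [0.2, 0.1, -0.4]
width: 91.8
gripper_force: 0.0
```

```bash
python3 col.py L7 209
python3 - <<'E'
from go import *
# travel to above medium: body centre = top-cam rect centre - 3.5*axis
a=np.radians(105.4);c=np.array([586.4,-209.6])-3.5*np.array([np.cos(a),np.sin(a)]);print(c)
a=np.radians(71.3);print("small",np.array([443.6,-281.8])-3.5*np.array([np.cos(a),np.sin(a)]))
s=ctrl.read_state();p=s["eef_pos"]
A=step(p[0],p[1],p[2]+85,84,3)
step(c[0],c[1],165,105.4,18,A)
E
```

```text
t 11.83 p [516.44 337.2  175.74] yaw 84.04 tz [ 4.e-04  7.e-04 -1.e+00] w 91.77 g 0.0 F [ 0.2  0.1 -0.4] q [-0.01  0.61 -0.86  1.68  0.51  1.09 -1.12]
[(-12, 1), (-10, 41), (-8, 136), (-6, 234), (-4, 251), (-2, 261), (0, 241), (2, 258), (4, 135), (8, 1), (10, 43), (12, 194), (14, 223), (16, 259), (18, 281), (20, 243), (34, 23), (36, 56), (38, 57), (40, 44), (42, 90), (44, 308), (46, 310), (48, 324), (50, 317), (52, 315), (54, 324), (56, 359), (58, 315), (60, 335), (62, 362), (64, 319), (66, 383), (68, 359), (70, 346), (72, 260)]
[ 587.32944641 -212.97433391]
small [ 442.47785453 -285.11523597]
3 rows: cm [ 1.000e-03  1.000e-03 -2.833e+00] |mm| 28.3 rad [ 0.0001 -0.0002  0.0002]
18 rows: cm [-3.094  0.175  0.532] |mm| 31.4 rad [ 0.      0.     -0.0208]
```

Request:
{"api": "arm_command", "payload": {"plan": [{"hand": 9.18,"x": 0,"y": 0,"z": -1.5,"wx": 0,"wy": 0,"wz": 0},{"hand": 9.18,"x": 0,"y": 0,"z": -3,"wx": 0,"wy": 0,"wz": 0},{"hand": 9.18,"x": 0,"y": 0,"z": -3,"wx": 0,"wy": 0,"wz": 0},{"hand": 9.18,"x": -0.4,"y": 0,"z": -1,"wx": 0,"wy": 0,"wz": 0},{"hand": 9.18,"x": -2,"y": 0.1,"z": 0,"wx": 0,"wy": 0,"wz": -0.0208}]}}

```text
t: 12.3
eef_pos: [515.2, 318.0, 265.7]
orientation: [0.734, 0.679, 0.005, -0.0]
ft_force: [-0.4, -0.0, 0.6]
width: 91.7
gripper_force: 0.0
```

Request:
{"api": "arm_command", "payload": {"plan": [{"hand": 9.18,"x": -3.1,"y": 0.18,"z": 0.4,"wx": 0,"wy": 0,"wz": -0.0208},{"hand": 9.18,"x": -3.1,"y": 0.18,"z": 0.4,"wx": 0,"wy": 0,"wz": -0.0208},{"hand": 9.18,"x": -3.1,"y": 0.18,"z": 0.5,"wx": 0,"wy": 0,"wz": -0.0208},{"hand": 9.18,"x": -3.1,"y": 0.18,"z": 0.5,"wx": 0,"wy": 0,"wz": -0.0208},{"hand": 9.18,"x": -3.1,"y": 0.18,"z": 0.5,"wx": 0,"wy": 0,"wz": -0.0208}]}}

```text
t: 12.72
eef_pos: [517.2, 156.2, 238.1]
orientation: [0.699, 0.715, 0.0, 0.0]
ft_force: [0.2, 0.5, -0.5]
width: 92.0
gripper_force: 0.0
```

Request:
{"api": "arm_command", "payload": {"plan": [{"hand": 9.18,"x": -3.1,"y": 0.18,"z": 0.6,"wx": 0,"wy": 0,"wz": -0.0208},{"hand": 9.18,"x": -3.1,"y": 0.18,"z": 0.6,"wx": 0,"wy": 0,"wz": -0.0208},{"hand": 9.18,"x": -3.1,"y": 0.18,"z": 0.6,"wx": 0,"wy": 0,"wz": -0.0208},{"hand": 9.18,"x": -3.1,"y": 0.18,"z": 0.6,"wx": 0,"wy": 0,"wz": -0.0208},{"hand": 9.18,"x": -3.1,"y": 0.18,"z": 0.6,"wx": 0,"wy": 0,"wz": -0.0208}]}}

```text
t: 13.13
eef_pos: [536.0, 1.8, 208.1]
orientation: [0.661, 0.75, 0.0, 0.001]
ft_force: [0.9, -0.3, -0.6]
width: 91.7
gripper_force: 0.0
```

```bash
python3 go.py 587.3 -213 160 105.4 8
```

```text
t 13.13 p [536.03   1.76 208.14] yaw 97.19 tz [ 1.e-03 -8.e-04 -1.e+00] w 91.71 g 0.0 F [ 0.9 -0.3 -0.6] q [ 0.7   0.44 -0.95  1.85  0.41  1.06 -0.28]
8 rows: cm [-2.759  0.127  0.603] |mm| 28.3 rad [ 0.0001  0.0001 -0.0179]
```

Request:
{"api": "arm_command", "payload": {"plan": [{"hand": 9.18,"x": -3.2,"y": 0.13,"z": 0.7,"wx": 0,"wy": 0,"wz": -0.0179},{"hand": 9.18,"x": -3.2,"y": 0.13,"z": 0.7,"wx": 0,"wy": 0,"wz": -0.0179},{"hand": 9.18,"x": -3.2,"y": 0.13,"z": 0.7,"wx": 0,"wy": 0,"wz": -0.0179},{"hand": 9.18,"x": -3.2,"y": 0.13,"z": 0.7,"wx": 0,"wy": 0,"wz": -0.0179},{"hand": 9.18,"x": -3.2,"y": 0.13,"z": 0.7,"wx": 0,"wy": 0,"wz": -0.0179}]}}

```text
t: 13.55
eef_pos: [568.1, -155.4, 173.0]
orientation: [0.627, 0.779, -0.0, 0.0]
ft_force: [0.6, -0.7, -0.6]
width: 91.6
gripper_force: 0.0
```

Request:
{"api": "arm_command", "payload": {"plan": [{"hand": 9.18,"x": -3,"y": 0.13,"z": 0.7,"wx": 0,"wy": 0,"wz": -0.0179},{"hand": 9.18,"x": -1.7,"y": 0.13,"z": 0.4,"wx": 0,"wy": 0,"wz": -0.0179},{"hand": 9.18,"x": -0.5,"y": 0.1,"z": 0.2,"wx": 0,"wy": 0,"wz": -0.0179},{"hand": 9.18,"x": 0,"y": 0,"z": 0,"wx": 0,"wy": 0,"wz": 0},{"hand": 9.18,"x": 0,"y": 0,"z": 0,"wx": 0,"wy": 0,"wz": 0}]}}

```text
t: 13.97
eef_pos: [583.0, -201.6, 160.0]
orientation: [0.606, 0.795, 0.001, -0.0]
ft_force: [-0.3, 0.5, -0.0]
width: 92.0
gripper_force: 0.0
```

```bash
python3 ring.py 587.3 -212 60 33
```

```text
t 13.97 p [ 582.99 -201.62  160.  ] yaw 105.38 tz [ 3.0e-04  1.3e-03 -1.0e+00] w 91.96 g 0.0 F [-0.3  0.5 -0. ] q [ 0.91  0.64 -0.87  1.69  0.54  1.07  0.14]
2600 zmax 81.469444 [ 585.9391  -210.16377   72.25538]
((586.5654907226562, -212.02703857421875), (59.29780578613281, 33.871177673339844), 14.7251615524292)
axis deg 104.93343267240894
cyl [ 586.14251861 -210.11185446] 104.45120810972172 z 50.086077684534025 rms 3.1229304044200594
extent along -17.74642865842395 14.749265499322675
centre from front +13: [ 587.3270158  -214.70810853] from back: [ 587.45286807 -215.19645839]
```

View pics/w_60.png

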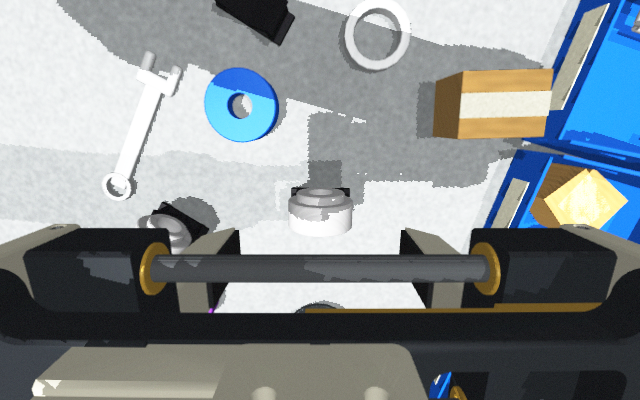

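Medium ring at (320,212), spigot up-image (towards the rack), centred. I'll descend on it.

Request:
{"api": "arm_command", "payload": {"plan": [{"hand": 9.18,"x": -0.7,"y": 0.05,"z": 1.8,"wx": 0,"wy": 0,"wz": 0.006},{"hand": 9.18,"x": -0.65,"y": 0.04,"z": 2.2,"wx": 0,"wy": 0,"wz": 0},{"hand": 9.18,"x": 0,"y": 0,"z": 2.2,"wx": 0,"wy": 0,"wz": 0},{"hand": 9.18,"x": 0,"y": 0,"z": 1,"wx": 0,"wy": 0,"wz": 0},{"hand": 9.18,"x": 0,"y": 0,"z": 0,"wx": 0,"wy": 0,"wz": 0}]}}

```text
t: 14.43
eef_pos: [585.7, -213.7, 85.7]
orientation: [0.608, 0.794, -0.0, -0.002]
ft_force: [-0.9, 0.5, 0.1]
width: 91.9
gripper_force: 0.0
```

```bash
python3 go.py 587.4 -214.3 32 105 4
```

```text
t 14.43 p [ 585.67 -213.73   85.72] yaw 105.13 tz [-0.0037  0.0019 -1.    ] w 91.86 g 0.0 F [-0.9  0.5  0.1] q [ 0.87  0.73 -0.8   1.71  0.62  0.97  0.1 ]
4 rows: cm [-0.027  0.041  1.343] |mm| 13.4 rad [-0.0008 -0.0007  0.0006]
```

Request:
{"api": "arm_command", "payload": {"plan": [{"hand": 9.18,"x": -0.05,"y": 0,"z": 1.8,"wx": 0,"wy": 0,"wz": 0},{"hand": 9.18,"x": 0,"y": 0,"z": 2,"wx": 0,"wy": 0,"wz": 0},{"hand": 9.18,"x": 0,"y": 0,"z": 1.4,"wx": 0,"wy": 0,"wz": 0},{"hand": 9.18,"x": 0,"y": 0,"z": 0.3,"wx": 0,"wy": 0,"wz": 0},{"hand": 9.18,"x": 0,"y": 0,"z": 0,"wx": 0,"wy": 0,"wz": 0}]}}

```text
t: 14.85
eef_pos: [587.2, -215.7, 32.4]
orientation: [0.608, 0.794, -0.0, -0.001]
ft_force: [-0.1, 0.3, 0.6]
width: 91.8
gripper_force: 0.0
```

Request:
{"api": "arm_command", "payload": {"plan": [{"hand": 9.18,"x": 0,"y": 0,"z": 0,"wx": 0,"wy": 0,"wz": 0},{"hand": 9.18,"x": 0,"y": 0,"z": 0,"wx": 0,"wy": 0,"wz": 0}]}}

```text
t: 15.02
eef_pos: [588.5, -216.5, 34.0]
orientation: [0.609, 0.793, 0.0, 0.001]
ft_force: [-0.1, -0.2, 0.2]
width: 91.7
gripper_force: 0.0
```

```bash
python3 go.py 587.4 -214.3 32 105 1
```

```text
t 15.02 p [ 588.55 -216.49   33.97] yaw 105.0 tz [ 2.e-03 -5.e-04 -1.e+00] w 91.67 g 0.0 F [-0.1 -0.2  0.2] q [ 0.84  0.8  -0.75  1.73  0.68  0.89  0.06]
1 rows: cm [ 0.241 -0.054  0.196] |mm| 3.2 rad [0.0018 0.001  0.0001]
```

Request:
{"api": "arm_command", "payload": {"plan": [{"hand": 9.18,"x": 0.2,"y": -0.05,"z": 0.15,"wx": 0,"wy": 0,"wz": 0},{"hand": 0,"x": 0,"y": 0,"z": 0,"wx": 0,"wy": 0,"wz": 0},{"hand": 0,"x": 0,"y": 0,"z": 0,"wx": 0,"wy": 0,"wz": 0},{"hand": 0,"x": 0,"y": 0,"z": 0,"wx": 0,"wy": 0,"wz": 0},{"hand": 0,"x": 0,"y": 0,"z": 0,"wx": 0,"wy": 0,"wz": 0}]}}

```text
t: 15.43
eef_pos: [586.5, -214.9, 31.2]
orientation: [0.609, 0.793, 0.0, 0.0]
ft_force: [-0.6, 0.2, -0.4]
width: 69.7
gripper_force: 0.0
```

Request:
{"api": "arm_command", "payload": {"plan": [{"hand": 0,"x": 0,"y": 0,"z": 0,"wx": 0,"wy": 0,"wz": 0},{"hand": 0,"x": 0,"y": 0,"z": 0,"wx": 0,"wy": 0,"wz": 0},{"hand": 0,"x": 0,"y": 0,"z": 0,"wx": 0,"wy": 0,"wz": 0}]}}

```text
t: 15.68
eef_pos: [587.0, -214.6, 31.2]
orientation: [0.609, 0.793, 0.0, 0.0]
ft_force: [2.2, 0.8, -1.0]
width: 58.4
gripper_force: 30.0
```

```bash
python3 go.py 587.4 -214.3 92 105 4 496 165 180 84.1 15
```

```text
t 15.68 p [ 587.02 -214.63   31.19] yaw 105.0 tz [ 1.1e-03  2.0e-04 -1.0e+00] w 58.43 g 30.0 F [ 2.2  0.8 -1. ] q [ 0.84  0.8  -0.75  1.73  0.68  0.89  0.05]
4 rows: cm [ 0.005  0.012 -1.52 ] |mm| 15.2 rad [ 0.0003  0.     -0.    ]
15 rows: cm [ 2.588 -0.378 -0.587] |mm| 26.8 rad [-0.     -0.      0.0243]
```

Run:
```python
from go import *
A=step(587.2,-214.5,92,105,4);step(498,159,183,84.05,14,A)
```

```text
4 rows: cm [ 0.002  0.006 -1.52 ] |mm| 15.2 rad [ 0.0003  0.     -0.    ]
14 rows: cm [ 2.73  -0.391 -0.65 ] |mm| 28.3 rad [ 0.     -0.      0.0261]
```

Request:
{"api": "arm_command", "payload": {"plan": [{"hand": 0,"x": 0,"y": 0,"z": -0.7,"wx": 0,"wy": 0,"wz": 0},{"hand": 0,"x": 0,"y": 0,"z": -1.5,"wx": 0,"wy": 0,"wz": 0},{"hand": 0,"x": 0,"y": 0,"z": -2,"wx": 0,"wy": 0,"wz": 0},{"hand": 0,"x": 0,"y": 0,"z": -1.9,"wx": 0,"wy": 0,"wz": 0},{"hand": 0,"x": 1.36,"y": -0.2,"z": -0.8,"wx": 0,"wy": 0,"wz": 0.013}]}}

```text
t: 16.1
eef_pos: [583.0, -205.5, 103.7]
orientation: [0.615, 0.788, 0.0, 0.003]
ft_force: [0.7, -0.4, -2.0]
width: 59.0
gripper_force: 30.0
```

Request:
{"api": "arm_command", "payload": {"plan": [{"hand": 0,"x": 2.73,"y": -0.39,"z": -0.65,"wx": 0,"wy": 0,"wz": 0.0261},{"hand": 0,"x": 2.73,"y": -0.39,"z": -0.65,"wx": 0,"wy": 0,"wz": 0.0261},{"hand": 0,"x": 2.73,"y": -0.39,"z": -0.65,"wx": 0,"wy": 0,"wz": 0.0261},{"hand": 0,"x": 2.73,"y": -0.39,"z": -0.65,"wx": 0,"wy": 0,"wz": 0.0261},{"hand": 0,"x": 2.73,"y": -0.39,"z": -0.65,"wx": 0,"wy": 0,"wz": 0.0261}]}}

```text
t: 16.52
eef_pos: [534.4, -71.2, 133.9]
orientation: [0.665, 0.747, -0.0, 0.0]
ft_force: [0.6, 0.4, -1.9]
width: 58.9
gripper_force: 30.0
```

Request:
{"api": "arm_command", "payload": {"plan": [{"hand": 0,"x": 2.73,"y": -0.39,"z": -0.65,"wx": 0,"wy": 0,"wz": 0.0261},{"hand": 0,"x": 2.73,"y": -0.39,"z": -0.65,"wx": 0,"wy": 0,"wz": 0.0261},{"hand": 0,"x": 2.73,"y": -0.39,"z": -0.65,"wx": 0,"wy": 0,"wz": 0.0261},{"hand": 0,"x": 2.73,"y": -0.39,"z": -0.65,"wx": 0,"wy": 0,"wz": 0.0261},{"hand": 0,"x": 2.73,"y": -0.39,"z": -0.65,"wx": 0,"wy": 0,"wz": 0.0261}]}}

```text
t: 16.93
eef_pos: [506.0, 63.8, 166.4]
orientation: [0.712, 0.702, -0.0, 0.001]
ft_force: [1.0, 0.4, -1.4]
width: 58.7
gripper_force: 30.0
```

```bash
python3 go.py 498 159 183.2 84.05 4
```

```text
t 16.93 p [506.02  63.77 166.43] yaw 89.23 tz [ 4.0e-04 -1.1e-03 -1.0e+00] w 58.73 g 30.0 F [ 1.   0.4 -1.4] q [ 0.56  0.44 -0.91  1.95  0.42  0.96 -0.56]
4 rows: cm [ 2.369 -0.313 -0.421] |mm| 24.3 rad [0.0001 0.0003 0.0226]
```

Request:
{"api": "arm_command", "payload": {"plan": [{"hand": 0,"x": 2.7,"y": -0.35,"z": -0.45,"wx": 0,"wy": 0,"wz": 0.024},{"hand": 0,"x": 2.7,"y": -0.35,"z": -0.45,"wx": 0,"wy": 0,"wz": 0.024},{"hand": 0,"x": 2.2,"y": -0.3,"z": -0.4,"wx": 0,"wy": 0,"wz": 0.022},{"hand": 0,"x": 1.3,"y": -0.18,"z": -0.28,"wx": 0,"wy": 0,"wz": 0.02},{"hand": 0,"x": 0.5,"y": -0.07,"z": -0.1,"wx": 0,"wy": 0,"wz": 0}]}}

```text
t: 17.35
eef_pos: [498.0, 160.4, 183.7]
orientation: [0.741, 0.671, 0.001, 0.0]
ft_force: [-0.9, -0.5, -0.6]
width: 58.7
gripper_force: 30.0
```

Request:
{"api": "arm_command", "payload": {"plan": [{"hand": 0,"x": 0,"y": 0,"z": 0,"wx": 0,"wy": 0,"wz": 0},{"hand": 0,"x": 0,"y": 0,"z": 0,"wx": 0,"wy": 0,"wz": 0},{"hand": 0,"x": 0,"y": 0,"z": 0,"wx": 0,"wy": 0,"wz": 0}]}}

```text
t: 17.6
eef_pos: [498.6, 155.3, 181.6]
orientation: [0.743, 0.669, -0.001, 0.0]
ft_force: [-0.3, 0.1, -2.0]
width: 58.7
gripper_force: 30.0
```

```bash
python3 bar.py 60 M1
```

```text
t 17.6 p [498.65 155.32 181.65] yaw 84.05 tz [-5.0e-04 -1.3e-03 -1.0e+00] w 58.68 g 30.0 F [-0.3  0.1 -2. ] q [ 0.37  0.44 -0.9   1.9   0.41  1.   -0.81]
bar n 5861 slope deg -0.3953329 tool y at x=0,50,100 [np.float32(-0.29), np.float32(-0.64), np.float32(-0.98)] xmin 16.00418241394579
10 1379 y -21.7 22.8 ztop 215.2
40 41 y -4.9 3.2 ztop 210.2
50 601 y -6.7 5.0 ztop 211.8
60 612 y -6.8 5.0 ztop 209.0
70 656 y -6.7 5.0 ztop 206.3
80 677 y -7.0 4.9 ztop 206.2
90 730 y -6.9 4.8 ztop 206.3
100 751 y -6.7 4.7 ztop 206.3
110 414 y -6.6 5.1 ztop 206.3
ring n 5111 tool y,z [  0.83378821 -17.46525081] x range [-11.15727901  19.77683377] top z 231.55915934349284
```

Request:
{"api": "arm_command", "payload": {"plan": [{"hand": 0,"x": 0.4,"y": -0.08,"z": -0.15,"wx": 0,"wy": 0,"wz": 0},{"hand": 0,"x": 0.6,"y": -0.07,"z": 0,"wx": 0,"wy": 0,"wz": 0},{"hand": 0,"x": 0.4,"y": 0,"z": 0,"wx": 0,"wy": 0,"wz": 0},{"hand": 0,"x": 0,"y": 0,"z": 0,"wx": 0,"wy": 0,"wz": 0},{"hand": 0,"x": 0,"y": 0,"z": 0,"wx": 0,"wy": 0,"wz": 0}]}}

```text
t: 18.07
eef_pos: [498.4, 171.7, 183.3]
orientation: [0.742, 0.67, 0.0, -0.0]
ft_force: [-0.5, -0.1, -1.1]
width: 58.6
gripper_force: 30.0
```

```bash
python3 bar.py 60 M2 | grep -v "^[67890]"
```

```text
t 18.07 p [498.42 171.73 183.31] yaw 84.19 tz [-1.e-04  2.e-04 -1.e+00] w 58.58 g 30.0 F [-0.5 -0.1 -1.1] q [ 0.34  0.44 -0.9   1.89  0.41  1.01 -0.84]
bar n 6545 slope deg 0.29209375 tool y at x=0,50,100 [np.float32(0.72), np.float32(0.97), np.float32(1.23)] xmin 16.010329378717536
10 1286 y -21.7 22.9 ztop 215.2
30 328 y -4.6 6.5 ztop 212.1
40 585 y -4.7 6.5 ztop 210.6
50 562 y -4.7 7.1 ztop 206.5
100 736 y -4.7 6.9 ztop 206.1
110 466 y -4.6 7.3 ztop 206.0
ring n 5115 tool y,z [  0.73480079 -17.46862963] x range [-11.09576445  19.76275859] top z 233.22723615703904
```

Request:
{"api": "arm_command", "payload": {"plan": [{"hand": 0,"x": 0.7,"y": 0.04,"z": 0,"wx": 0,"wy": 0,"wz": 0},{"hand": 0,"x": 1.2,"y": 0,"z": 0,"wx": 0,"wy": 0,"wz": 0},{"hand": 0,"x": 1.2,"y": 0,"z": 0,"wx": 0,"wy": 0,"wz": 0},{"hand": 0,"x": 1.2,"y": 0,"z": 0,"wx": 0,"wy": 0,"wz": 0},{"hand": 0,"x": 1.2,"y": 0,"z": 0,"wx": 0,"wy": 0,"wz": 0}]}}

```text
t: 18.53
eef_pos: [504.7, 226.7, 183.3]
orientation: [0.742, 0.67, 0.0, -0.0]
ft_force: [0.7, 0.4, -1.4]
width: 58.7
gripper_force: 30.0
```

Request:
{"api": "arm_command", "payload": {"plan": [{"hand": 0,"x": 1.2,"y": 0,"z": 0,"wx": 0,"wy": 0,"wz": 0},{"hand": 0,"x": 0.8,"y": 0,"z": 0,"wx": 0,"wy": 0,"wz": 0},{"hand": 0,"x": 0.3,"y": 0,"z": 0,"wx": 0,"wy": 0,"wz": 0},{"hand": 0,"x": 0,"y": 0,"z": 0.3,"wx": 0,"wy": 0,"wz": 0},{"hand": 0,"x": 0,"y": 0,"z": 0.3,"wx": 0,"wy": 0,"wz": 0}]}}

```text
t: 18.95
eef_pos: [507.0, 248.4, 177.1]
orientation: [0.742, 0.67, -0.0, 0.0]
ft_force: [0.6, -0.3, -2.0]
width: 58.4
gripper_force: 30.0
```

Request:
{"api": "arm_command", "payload": {"plan": [{"hand": 0,"x": 0,"y": 0,"z": 0.15,"wx": 0,"wy": 0,"wz": 0},{"hand": 0,"x": 0,"y": 0,"z": 0,"wx": 0,"wy": 0,"wz": 0},{"hand": 0,"x": 0,"y": 0,"z": 0,"wx": 0,"wy": 0,"wz": 0}]}}

```text
t: 19.2
eef_pos: [506.9, 247.9, 175.5]
orientation: [0.743, 0.67, -0.0, 0.0]
ft_force: [0.1, -0.2, -1.1]
width: 58.8
gripper_force: 30.0
```

```bash
python3 bar.py 60 M3; python3 col.py M4 209
```

```text
t 19.2 p [506.89 247.87 175.53] yaw 84.08 tz [-4.e-04 -6.e-04 -1.e+00] w 58.78 g 30.0 F [ 0.1 -0.2 -1.1] q [ 0.17  0.52 -0.88  1.81  0.46  1.03 -0.99]
bar n 7461 slope deg 0.26841813 tool y at x=0,50,100 [np.float32(0.32), np.float32(0.55), np.float32(0.79)] xmin 16.001331003354746
10 1645 y -21.6 22.9 ztop 215.3
20 523 y -11.2 21.1 ztop 206.2
30 550 y -5.6 6.5 ztop 206.0
40 604 y -5.5 6.4 ztop 206.1
50 621 y -5.4 6.3 ztop 206.1
60 665 y -5.2 6.2 ztop 206.1
70 748 y -30.0 30.0 ztop 215.4
80 473 y -30.0 30.0 ztop 215.8
90 448 y -30.0 30.0 ztop 215.8
100 1181 y -16.0 17.3 ztop 215.8
ring n 5431 tool y,z [  0.46606398 -14.63798768] x range [-10.98994743  23.92499254] top z 225.3524363616054
t 19.25 p [506.99 248.12 175.73] yaw 84.09 tz [-1.e-04 -3.e-04 -1.e+00] w 58.66 g 30.0 F [ 0.6  0.2 -1.5] q [ 0.17  0.52 -0.88  1.81  0.46  1.03 -0.99]
[(-10, 59), (-8, 236), (-6, 242), (-4, 234), (-2, 247), (0, 237), (2, 203), (4, 11), (10, 2), (12, 172), (14, 235), (16, 231), (18, 517), (20, 1), (72, 166), (74, 424), (76, 440), (78, 441), (80, 442), (82, 444), (84, 449), (86, 453), (88, 476)]
```

Request:
{"api": "arm_command", "payload": {"plan": [{"hand": 0,"x": 0.5,"y": 0,"z": 0.05,"wx": 0,"wy": 0,"wz": 0},{"hand": 0,"x": 1.2,"y": 0,"z": 0.04,"wx": 0,"wy": 0,"wz": 0},{"hand": 0,"x": 1.3,"y": 0,"z": 0,"wx": 0,"wy": 0,"wz": 0},{"hand": 0,"x": 0.9,"y": 0,"z": 0,"wx": 0,"wy": 0,"wz": 0},{"hand": 0,"x": 0.5,"y": 0,"z": 0,"wx": 0,"wy": 0,"wz": 0}]}}

```text
t: 19.72
eef_pos: [511.2, 294.4, 175.2]
orientation: [0.742, 0.671, 0.001, -0.0]
ft_force: [-0.4, 0.1, -1.7]
width: 58.3
gripper_force: 30.0
```

Request:
{"api": "arm_command", "payload": {"plan": [{"hand": 0,"x": 0.2,"y": 0,"z": 0,"wx": 0,"wy": 0,"wz": 0},{"hand": 0,"x": 0,"y": 0,"z": 0,"wx": 0,"wy": 0,"wz": 0},{"hand": 0,"x": 0,"y": 0,"z": 0,"wx": 0,"wy": 0,"wz": 0},{"hand": 0,"x": 0,"y": 0,"z": 0,"wx": 0,"wy": 0,"wz": 0}]}}

```text
t: 20.05
eef_pos: [511.7, 293.7, 174.8]
orientation: [0.743, 0.67, -0.0, 0.0]
ft_force: [0.5, 0.4, -1.6]
width: 58.8
gripper_force: 30.0
```

```bash
python3 col.py M5 209
python3 - <<'E'
import cv2
im=cv2.imread("pics/c_M5.png");cv2.imwrite("pics/c_M5z.png",cv2.resize(im[80:320,200:440],None,fx=2.4,fy=2.4,interpolation=2))
E
```

```text
t 20.05 p [511.73 293.66 174.78] yaw 84.09 tz [-1.e-04 -8.e-04 -1.e+00] w 58.8 g 30.0 F [ 0.5  0.4 -1.6] q [ 0.07  0.56 -0.86  1.74  0.48  1.06 -1.06]
[(-10, 56), (-8, 234), (-6, 246), (-4, 247), (-2, 220), (0, 247), (2, 214), (4, 8), (10, 1), (12, 161), (14, 237), (16, 245), (18, 471), (20, 5), (26, 20), (28, 259), (30, 317), (32, 322), (34, 319), (36, 333), (38, 334), (40, 335), (42, 335), (44, 350), (46, 354), (48, 358), (50, 368), (52, 609), (54, 286), (56, 301), (58, 312), (60, 316), (62, 330), (64, 9), (78, 35), (80, 70), (82, 78), (84, 69), (86, 570), (88, 407)]
```

View pics/c_M5z.png

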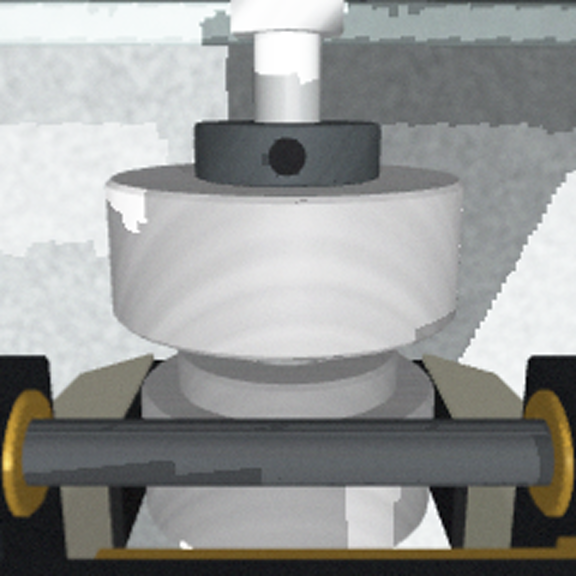

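The large ring sits on the collar, with the medium's spigot lined up to within about 0.5 mm. I'll slide it in slowly.

Request:
{"api": "arm_command", "payload": {"plan": [{"hand": 0,"x": 0.2,"y": 0,"z": 0,"wx": 0,"wy": 0,"wz": 0},{"hand": 0,"x": 0.3,"y": 0,"z": 0,"wx": 0,"wy": 0,"wz": 0},{"hand": 0,"x": 0.2,"y": 0,"z": 0,"wx": 0,"wy": 0,"wz": 0},{"hand": 0,"x": 0.1,"y": 0,"z": 0,"wx": 0,"wy": 0,"wz": 0},{"hand": 0,"x": 0.1,"y": 0,"z": 0,"wx": 0,"wy": 0,"wz": 0}]}}

```text
t: 20.52
eef_pos: [512.4, 303.8, 175.0]
orientation: [0.742, 0.67, 0.0, -0.0]
ft_force: [-0.5, 0.2, -1.5]
width: 58.8
gripper_force: 30.0
```

Request:
{"api": "arm_command", "payload": {"plan": [{"hand": 0,"x": 0.08,"y": 0,"z": 0,"wx": 0,"wy": 0,"wz": 0},{"hand": 0,"x": 0.08,"y": 0,"z": 0,"wx": 0,"wy": 0,"wz": 0},{"hand": 0,"x": 0.05,"y": 0,"z": 0,"wx": 0,"wy": 0,"wz": 0},{"hand": 0,"x": 0,"y": 0,"z": 0,"wx": 0,"wy": 0,"wz": 0}]}}

```text
t: 20.85
eef_pos: [512.7, 305.7, 174.9]
orientation: [0.742, 0.67, 0.0, -0.0]
ft_force: [-0.1, 0.4, -1.4]
width: 58.5
gripper_force: 30.0
```

```bash
python3 col.py M6 209
```

```text
t 20.85 p [512.7  305.65 174.92] yaw 84.14 tz [-0.e+00  1.e-04 -1.e+00] w 58.49 g 30.0 F [-0.1  0.4 -1.4] q [ 0.05  0.57 -0.86  1.73  0.49  1.07 -1.08]
[(-10, 60), (-8, 229), (-6, 241), (-4, 238), (-2, 242), (0, 245), (2, 205), (4, 11), (16, 53), (18, 278), (20, 295), (22, 301), (24, 309), (26, 314), (28, 296), (30, 316), (32, 330), (34, 317), (36, 327), (38, 332), (40, 739), (42, 280), (44, 277), (46, 283), (48, 300), (50, 348), (52, 43), (66, 40), (68, 67), (70, 67), (72, 69), (74, 363), (76, 380), (78, 382), (80, 396), (82, 402), (84, 412), (86, 415), (88, 410)]
```

Request:
{"api": "arm_command", "payload": {"plan": [{"hand": 0,"x": 0.08,"y": 0,"z": 0,"wx": 0,"wy": 0,"wz": 0},{"hand": 0,"x": 0.08,"y": 0,"z": 0,"wx": 0,"wy": 0,"wz": 0},{"hand": 0,"x": 0.06,"y": 0,"z": 0,"wx": 0,"wy": 0,"wz": 0},{"hand": 0,"x": 0,"y": 0,"z": 0,"wx": 0,"wy": 0,"wz": 0}]}}

```text
t: 21.23
eef_pos: [512.9, 307.9, 175.0]
orientation: [0.742, 0.67, 0.0, -0.0]
ft_force: [0.0, -0.3, -1.3]
width: 58.6
gripper_force: 30.0
```

Request:
{"api": "arm_command", "payload": {"plan": [{"hand": 0,"x": 0.06,"y": 0,"z": 0,"wx": 0,"wy": 0,"wz": 0},{"hand": 0,"x": 0,"y": 0,"z": 0,"wx": 0,"wy": 0,"wz": 0}]}}

```text
t: 21.4
eef_pos: [513.0, 308.4, 175.0]
orientation: [0.742, 0.67, 0.0, -0.0]
ft_force: [0.3, 0.4, -1.9]
width: 58.9
gripper_force: 30.0
```

Request:
{"api": "arm_command", "payload": {"plan": [{"hand": 0,"x": 0.06,"y": 0,"z": 0,"wx": 0,"wy": 0,"wz": 0},{"hand": 0,"x": 0,"y": 0,"z": 0,"wx": 0,"wy": 0,"wz": 0}]}}

```text
t: 21.57
eef_pos: [513.1, 309.0, 174.9]
orientation: [0.742, 0.67, 0.0, -0.0]
ft_force: [-0.1, 0.0, -1.5]
width: 59.3
gripper_force: 30.0
```

Request:
{"api": "arm_command", "payload": {"plan": [{"hand": 0,"x": 0.06,"y": 0,"z": 0,"wx": 0,"wy": 0,"wz": 0},{"hand": 0,"x": 0,"y": 0,"z": 0,"wx": 0,"wy": 0,"wz": 0}]}}

```text
t: 21.73
eef_pos: [513.1, 309.2, 174.9]
orientation: [0.742, 0.67, -0.0, 0.0]
ft_force: [-1.5, -1.9, -1.0]
width: 58.3
gripper_force: 30.0
```

Request:
{"api": "arm_command", "payload": {"plan": [{"hand": 0,"x": 0.05,"y": 0,"z": 0,"wx": 0,"wy": 0,"wz": 0},{"hand": 0,"x": 0.05,"y": 0,"z": 0,"wx": 0,"wy": 0,"wz": 0},{"hand": 0,"x": 0,"y": 0,"z": 0,"wx": 0,"wy": 0,"wz": 0}]}}

```text
t: 21.98
eef_pos: [513.1, 309.2, 174.7]
orientation: [0.743, 0.67, -0.001, 0.001]
ft_force: [-1.4, -4.3, -0.1]
width: 59.0
gripper_force: 30.0
```

Request:
{"api": "arm_command", "payload": {"plan": [{"hand": 0,"x": 0.05,"y": 0,"z": 0,"wx": 0,"wy": 0,"wz": 0},{"hand": 0,"x": 0.03,"y": 0,"z": 0,"wx": 0,"wy": 0,"wz": 0},{"hand": 0,"x": 0,"y": 0,"z": 0,"wx": 0,"wy": 0,"wz": 0}]}}

```text
t: 22.23
eef_pos: [513.1, 309.3, 174.6]
orientation: [0.743, 0.67, -0.002, 0.001]
ft_force: [-2.0, -7.2, 2.1]
width: 58.7
gripper_force: 30.0
```

Request:
{"api": "arm_command", "payload": {"plan": [{"hand": 0,"x": 0.05,"y": 0,"z": 0,"wx": 0,"wy": 0,"wz": 0},{"hand": 0,"x": 0.04,"y": 0,"z": 0,"wx": 0,"wy": 0,"wz": 0},{"hand": 0,"x": 0,"y": 0,"z": 0,"wx": 0,"wy": 0,"wz": 0},{"hand": 0,"x": 0,"y": 0,"z": 0,"wx": 0,"wy": 0,"wz": 0}]}}

```text
t: 22.57
eef_pos: [513.1, 309.3, 174.5]
orientation: [0.743, 0.669, -0.002, 0.001]
ft_force: [-2.9, -9.0, 2.1]
width: 58.7
gripper_force: 30.0
```

Request:
{"api": "arm_command", "payload": {"plan": [{"hand": 0,"x": 0,"y": 0,"z": 0,"wx": 0,"wy": 0,"wz": 0},{"hand": 0,"x": 0,"y": 0,"z": 0,"wx": 0,"wy": 0,"wz": 0}]}}

```text
t: 22.73
eef_pos: [513.1, 309.3, 174.5]
orientation: [0.743, 0.669, -0.002, 0.001]
ft_force: [-3.4, -8.5, 2.4]
width: 58.8
gripper_force: 30.0
```

```bash
python3 col.py M7 209
```

```text
t 22.73 p [513.08 309.26 174.51] yaw 84.05 tz [-0.0016 -0.005  -1.    ] w 58.81 g 30.0 F [-3.4 -8.5  2.4] q [ 0.03  0.58 -0.85  1.72  0.49  1.07 -1.09]
[(-10, 67), (-8, 225), (-6, 240), (-4, 241), (-2, 245), (0, 226), (2, 220), (4, 11), (16, 39), (18, 275), (20, 290), (22, 300), (24, 305), (26, 310), (28, 302), (30, 328), (32, 305), (34, 333), (36, 712), (38, 369), (40, 269), (42, 281), (44, 279), (46, 318), (48, 126), (62, 34), (64, 62), (66, 71), (68, 64), (70, 242), (72, 393), (74, 395), (76, 395), (78, 401), (80, 400), (82, 411), (84, 403), (86, 422), (88, 422)]
```

Request:
{"api": "arm_command", "payload": {"plan": [{"hand": 0,"x": -0.1,"y": 0,"z": 0,"wx": 0,"wy": 0,"wz": 0},{"hand": 0,"x": -0.06,"y": 0,"z": 0,"wx": 0,"wy": 0,"wz": 0},{"hand": 8.5,"x": 0,"y": 0,"z": 0,"wx": 0,"wy": 0,"wz": 0},{"hand": 9.18,"x": 0,"y": 0,"z": 0,"wx": 0,"wy": 0,"wz": 0},{"hand": 9.18,"x": 0,"y": 0,"z": 0,"wx": 0,"wy": 0,"wz": 0}]}}

```text
t: 23.2
eef_pos: [513.6, 312.0, 175.5]
orientation: [0.742, 0.67, 0.001, -0.0]
ft_force: [-0.6, 0.4, 0.0]
width: 74.4
gripper_force: 0.0
```

Request:
{"api": "arm_command", "payload": {"plan": [{"hand": 9.18,"x": 0,"y": 0,"z": 0,"wx": 0,"wy": 0,"wz": 0},{"hand": 9.18,"x": 0,"y": 0,"z": 0,"wx": 0,"wy": 0,"wz": 0},{"hand": 9.18,"x": 0,"y": 0,"z": 0,"wx": 0,"wy": 0,"wz": 0},{"hand": 9.18,"x": 0,"y": 0,"z": 0,"wx": 0,"wy": 0,"wz": 0}]}}

```text
t: 23.53
eef_pos: [513.3, 310.9, 175.0]
orientation: [0.742, 0.67, 0.0, -0.0]
ft_force: [-0.5, 0.4, -0.2]
width: 91.8
gripper_force: 0.0
```

```bash
python3 col.py M8 209;python3 - <<'E'
from go import *
s=ctrl.read_state();p=s["eef_pos"]
A=step(p[0],p[1],p[2]+85,84,3)
step(442.5,-285.1,155,71.5,20,A)
import cv2
im=cv2.imread("pics/c_M8.png");cv2.imwrite("pics/c_M8z.png",cv2.resize(im[80:320,200:440],None,fx=2,fy=2,interpolation=2))
E
```

```text
t 23.53 p [513.27 310.91 175.01] yaw 84.15 tz [ 2.e-04  4.e-04 -1.e+00] w 91.78 g 0.0 F [-0.5  0.4 -0.2] q [ 0.03  0.58 -0.85  1.72  0.49  1.07 -1.08]
[(-14, 3), (-12, 50), (-10, 143), (-8, 229), (-6, 236), (-4, 236), (-2, 242), (0, 250), (2, 127), (16, 53), (18, 287), (20, 287), (22, 304), (24, 303), (26, 298), (28, 315), (30, 312), (32, 323), (34, 332), (36, 763), (38, 263), (40, 270), (42, 278), (44, 288), (46, 234), (60, 8), (62, 70), (64, 71), (66, 71), (68, 177), (70, 332), (72, 393), (74, 392), (76, 377), (78, 384), (80, 393), (82, 400), (84, 411), (86, 413), (88, 429)]
3 rows: cm [ 0.     0.    -2.833] |mm| 28.3 rad [ 0.0001 -0.0001  0.0008]
20 rows: cm [-2.994  0.271  0.525] |mm| 30.5 rad [ 0.     -0.      0.0109]
```

View pics/c_M8z.png

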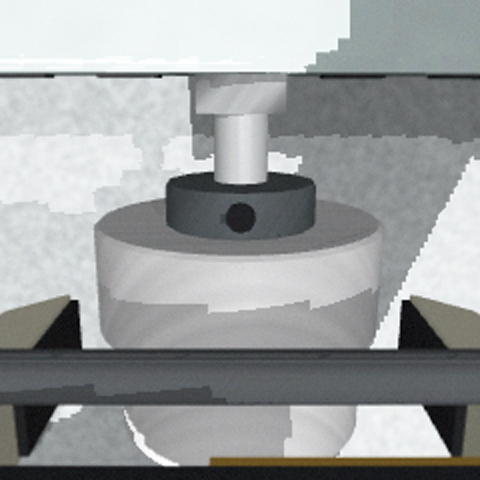

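Large is tight on the collar and medium is nested in it (seen down the crop's middle). Now the small ring.

Request:
{"api": "arm_command", "payload": {"plan": [{"hand": 9.18,"x": 0,"y": 0,"z": -1.5,"wx": 0,"wy": 0,"wz": 0},{"hand": 9.18,"x": 0,"y": 0,"z": -3,"wx": 0,"wy": 0,"wz": 0},{"hand": 9.18,"x": 0,"y": 0,"z": -3,"wx": 0,"wy": 0,"wz": 0},{"hand": 9.18,"x": -0.4,"y": 0,"z": -1,"wx": 0,"wy": 0,"wz": 0},{"hand": 9.18,"x": -2,"y": 0.2,"z": 0,"wx": 0,"wy": 0,"wz": 0.0109}]}}

```text
t: 24.0
eef_pos: [513.0, 291.5, 263.9]
orientation: [0.744, 0.668, 0.004, -0.0]
ft_force: [0.4, 0.1, 0.0]
width: 91.8
gripper_force: 0.0
```

Request:
{"api": "arm_command", "payload": {"plan": [{"hand": 9.18,"x": -3.4,"y": 0.31,"z": 0.4,"wx": 0,"wy": 0,"wz": 0.0123},{"hand": 9.18,"x": -3.4,"y": 0.31,"z": 0.4,"wx": 0,"wy": 0,"wz": 0.0123},{"hand": 9.18,"x": -3.4,"y": 0.31,"z": 0.5,"wx": 0,"wy": 0,"wz": 0.0123},{"hand": 9.18,"x": -3.4,"y": 0.31,"z": 0.5,"wx": 0,"wy": 0,"wz": 0.0123},{"hand": 9.18,"x": -3.4,"y": 0.31,"z": 0.5,"wx": 0,"wy": 0,"wz": 0.0123}]}}

```text
t: 24.42
eef_pos: [504.4, 114.2, 236.5]
orientation: [0.766, 0.642, -0.0, 0.0]
ft_force: [0.6, -0.4, 0.3]
width: 91.7
gripper_force: 0.0
```

Request:
{"api": "arm_command", "payload": {"plan": [{"hand": 9.18,"x": -3.4,"y": 0.31,"z": 0.6,"wx": 0,"wy": 0,"wz": 0.0123},{"hand": 9.18,"x": -3.4,"y": 0.31,"z": 0.6,"wx": 0,"wy": 0,"wz": 0.0123},{"hand": 9.18,"x": -3.4,"y": 0.31,"z": 0.6,"wx": 0,"wy": 0,"wz": 0.0123},{"hand": 9.18,"x": -3.4,"y": 0.31,"z": 0.6,"wx": 0,"wy": 0,"wz": 0.0123},{"hand": 9.18,"x": -3.4,"y": 0.31,"z": 0.6,"wx": 0,"wy": 0,"wz": 0.0123}]}}

```text
t: 24.83
eef_pos: [485.7, -55.5, 206.6]
orientation: [0.786, 0.619, -0.0, 0.0]
ft_force: [0.2, -0.7, 0.7]
width: 91.7
gripper_force: 0.0
```

```bash
python3 go.py 442.5 -285.1 155 71.5 8
```

```text
t 24.83 p [485.73 -55.49 206.64] yaw 76.42 tz [ 4.e-04 -5.e-04 -1.e+00] w 91.73 g 0.0 F [ 0.2 -0.7  0.7] q [ 0.79  0.31 -0.85  1.96  0.27  1.   -0.43]
8 rows: cm [-2.91   0.258  0.646] |mm| 29.9 rad [0.0001 0.     0.0107]
```

Request:
{"api": "arm_command", "payload": {"plan": [{"hand": 9.18,"x": -3.4,"y": 0.3,"z": 0.7,"wx": 0,"wy": 0,"wz": 0.0107},{"hand": 9.18,"x": -3.4,"y": 0.3,"z": 0.7,"wx": 0,"wy": 0,"wz": 0.0107},{"hand": 9.18,"x": -3.4,"y": 0.3,"z": 0.7,"wx": 0,"wy": 0,"wz": 0.0107},{"hand": 9.18,"x": -3.4,"y": 0.3,"z": 0.7,"wx": 0,"wy": 0,"wz": 0.0107},{"hand": 9.18,"x": -3.2,"y": 0.3,"z": 0.7,"wx": 0,"wy": 0,"wz": 0.0107}]}}

```text
t: 25.25
eef_pos: [457.2, -222.0, 171.5]
orientation: [0.802, 0.597, -0.0, 0.0]
ft_force: [0.9, -0.7, 0.3]
width: 91.8
gripper_force: 0.0
```

Request:
{"api": "arm_command", "payload": {"plan": [{"hand": 9.18,"x": -2.7,"y": 0.25,"z": 0.7,"wx": 0,"wy": 0,"wz": 0.0107},{"hand": 9.18,"x": -1.8,"y": 0.15,"z": 0.6,"wx": 0,"wy": 0,"wz": 0.0107},{"hand": 9.18,"x": -1,"y": 0.1,"z": 0.4,"wx": 0,"wy": 0,"wz": 0.0107},{"hand": 9.18,"x": -0.4,"y": 0,"z": 0,"wx": 0,"wy": 0,"wz": 0},{"hand": 9.18,"x": 0,"y": 0,"z": 0,"wx": 0,"wy": 0,"wz": 0}]}}

```text
t: 25.67
eef_pos: [445.4, -277.3, 154.8]
orientation: [0.811, 0.585, 0.0, -0.0]
ft_force: [-0.3, 0.1, 0.1]
width: 91.6
gripper_force: 0.0
```

```bash
python3 ring.py 443 -284 52 33; python3 go.py 442.5 -285.1 27 71.5 5
```

```text
t 25.67 p [ 445.45 -277.3   154.76] yaw 71.56 tz [-1.e-04  9.e-04 -1.e+00] w 91.61 g 0.0 F [-0.3  0.1  0.1] q [ 1.08  0.42 -0.71  1.92  0.34  0.92 -0.11]
2141 zmax 72.024574 [ 444.34634 -282.28192   64.14828]
((444.12469482421875, -283.5683288574219), (33.853118896484375, 50.925537109375), 71.37792205810547)
axis deg 72.70661779269055
cyl [ 444.18906068 -282.23053813] 72.01254312301637 z 44.72696982736338 rms 2.7607371509764693
extent along -17.189188493391995 15.350307746964
centre from front +13: [ 442.89540248 -286.21497645] from back: [ 442.75319487 -286.65297269]
t 25.72 p [ 446.04 -276.38  155.12] yaw 71.65 tz [ 5.e-04  8.e-04 -1.e+00] w 91.86 g 0.0 F [-0.2  1.3  0.5] q [ 1.08  0.42 -0.71  1.92  0.34  0.92 -0.11]
5 rows: cm [-0.189 -0.012  2.562] |mm| 25.7 rad [ 0.     -0.0002  0.0005]
```

View pics/w_52.png

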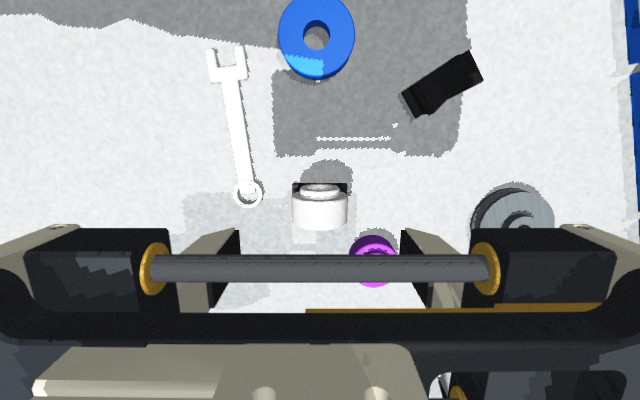

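The small ring is at (320,205), spigot up-image. The purple decoy at (375,258) lies clear of the fingers' path.

Request:
{"api": "arm_command", "payload": {"plan": [{"hand": 9.18,"x": -0.4,"y": 0,"z": 1.5,"wx": 0,"wy": 0,"wz": 0},{"hand": 9.18,"x": -0.4,"y": 0,"z": 2.5,"wx": 0,"wy": 0,"wz": 0},{"hand": 9.18,"x": 0,"y": 0,"z": 2.5,"wx": 0,"wy": 0,"wz": 0},{"hand": 9.18,"x": 0,"y": 0,"z": 1,"wx": 0,"wy": 0,"wz": 0},{"hand": 9.18,"x": 0,"y": 0,"z": 0,"wx": 0,"wy": 0,"wz": 0}]}}

```text
t: 26.13
eef_pos: [442.1, -282.6, 78.3]
orientation: [0.81, 0.586, -0.0, -0.002]
ft_force: [0.3, 0.0, -0.1]
width: 92.0
gripper_force: 0.0
```

Request:
{"api": "arm_command", "payload": {"plan": [{"hand": 9.18,"x": 0,"y": 0,"z": 0,"wx": 0,"wy": 0,"wz": 0},{"hand": 9.18,"x": 0,"y": 0,"z": 0,"wx": 0,"wy": 0,"wz": 0}]}}

```text
t: 26.3
eef_pos: [444.4, -284.8, 81.3]
orientation: [0.811, 0.585, 0.001, 0.001]
ft_force: [-0.1, -0.4, 0.4]
width: 91.6
gripper_force: 0.0
```

```bash
python3 go.py 442.9 -286 28.5 71.6 4
```

```text
t 26.3 p [ 444.45 -284.85   81.35] yaw 71.65 tz [ 2.e-03 -8.e-04 -1.e+00] w 91.6 g 0.0 F [-0.1 -0.4  0.4] q [ 1.03  0.53 -0.64  1.97  0.44  0.78 -0.18]
4 rows: cm [-0.04  -0.029  1.321] |mm| 13.2 rad [0.0005 0.     0.0002]
```

Request:
{"api": "arm_command", "payload": {"plan": [{"hand": 9.18,"x": -0.1,"y": -0.05,"z": 1.5,"wx": 0,"wy": 0,"wz": 0},{"hand": 9.18,"x": 0,"y": 0,"z": 1.8,"wx": 0,"wy": 0,"wz": 0},{"hand": 9.18,"x": 0,"y": 0,"z": 1.3,"wx": 0,"wy": 0,"wz": 0},{"hand": 9.18,"x": 0,"y": 0,"z": 0.5,"wx": 0,"wy": 0,"wz": 0},{"hand": 9.18,"x": 0,"y": 0,"z": 0.1,"wx": 0,"wy": 0,"wz": 0}]}}

```text
t: 26.72
eef_pos: [442.0, -285.8, 27.6]
orientation: [0.811, 0.585, -0.0, -0.0]
ft_force: [-0.1, -0.9, 0.0]
width: 91.5
gripper_force: 0.0
```

Request:
{"api": "arm_command", "payload": {"plan": [{"hand": 9.18,"x": 0,"y": 0,"z": 0,"wx": 0,"wy": 0,"wz": 0},{"hand": 9.18,"x": 0,"y": 0,"z": 0,"wx": 0,"wy": 0,"wz": 0}]}}

```text
t: 26.88
eef_pos: [442.9, -286.3, 28.7]
orientation: [0.811, 0.585, 0.0, 0.001]
ft_force: [-0.4, -1.3, 0.1]
width: 92.2
gripper_force: 0.0
```

```bash
python3 go.py 442.9 -286 28.5 71.6 1
```

```text
t 26.88 p [ 442.89 -286.29   28.71] yaw 71.57 tz [ 1.2e-03 -6.0e-04 -1.0e+00] w 92.21 g 0.0 F [-0.4 -1.3  0.1] q [ 0.98  0.62 -0.58  1.98  0.52  0.69 -0.24]
1 rows: cm [ 0.028 -0.008  0.021] |mm| 0.4 rad [ 0.0013  0.0002 -0.0005]
```

Spot on. Close.

Request:
{"api": "arm_command", "payload": {"plan": [{"hand": 0,"x": 0,"y": 0,"z": 0,"wx": 0,"wy": 0,"wz": 0},{"hand": 0,"x": 0,"y": 0,"z": 0,"wx": 0,"wy": 0,"wz": 0},{"hand": 0,"x": 0,"y": 0,"z": 0,"wx": 0,"wy": 0,"wz": 0},{"hand": 0,"x": 0,"y": 0,"z": 0,"wx": 0,"wy": 0,"wz": 0},{"hand": 0,"x": 0,"y": 0,"z": 0,"wx": 0,"wy": 0,"wz": 0}]}}

```text
t: 27.3
eef_pos: [442.2, -286.2, 28.1]
orientation: [0.811, 0.585, 0.0, 0.0]
ft_force: [0.3, -0.3, -0.4]
width: 63.3
gripper_force: 0.0
```

Request:
{"api": "arm_command", "payload": {"plan": [{"hand": 0,"x": 0,"y": 0,"z": 0,"wx": 0,"wy": 0,"wz": 0},{"hand": 0,"x": 0,"y": 0,"z": 0,"wx": 0,"wy": 0,"wz": 0},{"hand": 0,"x": 0,"y": 0,"z": 0,"wx": 0,"wy": 0,"wz": 0},{"hand": 0,"x": 0,"y": 0,"z": 0,"wx": 0,"wy": 0,"wz": 0}]}}

```text
t: 27.63
eef_pos: [442.2, -286.1, 27.9]
orientation: [0.811, 0.585, 0.0, 0.0]
ft_force: [0.6, -0.5, 0.3]
width: 50.6
gripper_force: 30.0
```

Run:
```python
from go import *
st();p=ctrl.read_state()["eef_pos"]
A=step(p[0],p[1],p[2]+60,71.6,4);step(498,158,203-(46-p[2])-.5,84.1,18,A)
```

```text
t 27.63 p [ 442.19 -286.15   27.94] yaw 71.56 tz [ 1.e-04 -0.e+00 -1.e+00] w 50.56 g 30.0 F [ 0.6 -0.5  0.3] q [ 0.98  0.62 -0.58  1.99  0.52  0.69 -0.24]
4 rows: cm [ 0.   0.  -1.5] |mm| 15.0 rad [ 0.     -0.     -0.0002]
18 rows: cm [ 2.481 -0.232 -0.536] |mm| 25.5 rad [-0.      0.     -0.0121]
```

Request:
{"api": "arm_command", "payload": {"plan": [{"hand": 0,"x": 0,"y": 0,"z": -0.7,"wx": 0,"wy": 0,"wz": 0},{"hand": 0,"x": 0,"y": 0,"z": -1.5,"wx": 0,"wy": 0,"wz": 0},{"hand": 0,"x": 0,"y": 0,"z": -2,"wx": 0,"wy": 0,"wz": 0},{"hand": 0,"x": 0,"y": 0,"z": -1.8,"wx": 0,"wy": 0,"wz": 0},{"hand": 0,"x": 1.3,"y": -0.12,"z": -0.8,"wx": 0,"wy": 0,"wz": -0.006}]}}

```text
t: 28.05
eef_pos: [445.4, -276.3, 98.0]
orientation: [0.811, 0.586, -0.0, 0.002]
ft_force: [1.2, -0.5, -1.4]
width: 51.0
gripper_force: 30.0
```

Request:
{"api": "arm_command", "payload": {"plan": [{"hand": 0,"x": 2.7,"y": -0.25,"z": -0.6,"wx": 0,"wy": 0,"wz": -0.013},{"hand": 0,"x": 2.7,"y": -0.25,"z": -0.6,"wx": 0,"wy": 0,"wz": -0.013},{"hand": 0,"x": 2.7,"y": -0.25,"z": -0.6,"wx": 0,"wy": 0,"wz": -0.013},{"hand": 0,"x": 2.7,"y": -0.25,"z": -0.6,"wx": 0,"wy": 0,"wz": -0.013},{"hand": 0,"x": 2.7,"y": -0.25,"z": -0.6,"wx": 0,"wy": 0,"wz": -0.013}]}}

```text
t: 28.47
eef_pos: [471.3, -138.0, 126.1]
orientation: [0.79, 0.614, -0.0, -0.0]
ft_force: [0.3, 0.1, -1.7]
width: 50.3
gripper_force: 30.0
```

Request:
{"api": "arm_command", "payload": {"plan": [{"hand": 0,"x": 2.7,"y": -0.25,"z": -0.6,"wx": 0,"wy": 0,"wz": -0.013},{"hand": 0,"x": 2.7,"y": -0.25,"z": -0.6,"wx": 0,"wy": 0,"wz": -0.013},{"hand": 0,"x": 2.7,"y": -0.25,"z": -0.6,"wx": 0,"wy": 0,"wz": -0.013},{"hand": 0,"x": 2.7,"y": -0.25,"z": -0.6,"wx": 0,"wy": 0,"wz": -0.013},{"hand": 0,"x": 2.7,"y": -0.25,"z": -0.6,"wx": 0,"wy": 0,"wz": -0.013}]}}

```text
t: 28.88
eef_pos: [488.8, -3.7, 156.0]
orientation: [0.769, 0.639, -0.0, -0.0]
ft_force: [0.3, 0.0, -1.5]
width: 50.9
gripper_force: 30.0
```

```bash
python3 go.py 498 157 184.9 84.1 5
```

```text
t 28.88 p [488.8   -3.74 156.05] yaw 79.45 tz [-6.e-04  0.e+00 -1.e+00] w 50.95 g 30.0 F [ 0.3  0.  -1.5] q [ 0.64  0.38 -0.82  2.    0.36  0.9  -0.55]
5 rows: cm [ 3.207 -0.304 -0.577] |mm| 32.7 rad [-0.0001  0.     -0.0162]
```

Request:
{"api": "arm_command", "payload": {"plan": [{"hand": 0,"x": 2.7,"y": -0.25,"z": -0.5,"wx": 0,"wy": 0,"wz": -0.0135},{"hand": 0,"x": 2.7,"y": -0.25,"z": -0.5,"wx": 0,"wy": 0,"wz": -0.0135},{"hand": 0,"x": 2.7,"y": -0.25,"z": -0.5,"wx": 0,"wy": 0,"wz": -0.0135},{"hand": 0,"x": 2.7,"y": -0.25,"z": -0.5,"wx": 0,"wy": 0,"wz": -0.0135},{"hand": 0,"x": 2.4,"y": -0.22,"z": -0.4,"wx": 0,"wy": 0,"wz": -0.0135}]}}

```text
t: 29.3
eef_pos: [497.4, 128.9, 180.1]
orientation: [0.747, 0.665, 0.0, -0.0]
ft_force: [1.0, -0.4, -1.5]
width: 50.7
gripper_force: 30.0
```

Request:
{"api": "arm_command", "payload": {"plan": [{"hand": 0,"x": 1.6,"y": -0.15,"z": -0.3,"wx": 0,"wy": 0,"wz": -0.0135},{"hand": 0,"x": 0.9,"y": -0.1,"z": -0.2,"wx": 0,"wy": 0,"wz": 0},{"hand": 0,"x": 0.3,"y": -0.05,"z": 0,"wx": 0,"wy": 0,"wz": 0},{"hand": 0,"x": 0,"y": 0,"z": 0,"wx": 0,"wy": 0,"wz": 0},{"hand": 0,"x": 0,"y": 0,"z": 0,"wx": 0,"wy": 0,"wz": 0}]}}

```text
t: 29.72
eef_pos: [498.3, 153.1, 184.4]
orientation: [0.744, 0.669, -0.001, 0.0]
ft_force: [0.3, 0.2, -1.1]
width: 51.3
gripper_force: 30.0
```

Request:
{"api": "arm_command", "payload": {"plan": [{"hand": 0,"x": 0,"y": 0,"z": 0,"wx": 0,"wy": 0,"wz": 0},{"hand": 0,"x": 0,"y": 0,"z": 0,"wx": 0,"wy": 0,"wz": 0}]}}

```text
t: 29.88
eef_pos: [498.7, 152.7, 184.6]
orientation: [0.744, 0.668, -0.001, 0.0]
ft_force: [0.8, 0.2, -1.9]
width: 50.4
gripper_force: 30.0
```

```bash
python3 bar.py 52 S1
```

```text
t 29.88 p [498.71 152.7  184.56] yaw 83.86 tz [-6.e-04 -9.e-04 -1.e+00] w 50.45 g 30.0 F [ 0.8  0.2 -1.9] q [ 0.36  0.42 -0.87  1.9   0.38  0.99 -0.79]
bar n 5241 slope deg -0.96374977 tool y at x=0,50,100 [np.float32(-0.1), np.float32(-0.95), np.float32(-1.79)] xmin 16.000730548006604
10 1030 y -17.4 18.7 ztop 215.4
50 464 y -7.2 4.1 ztop 212.0
60 595 y -7.3 4.1 ztop 210.1
70 619 y -7.3 4.1 ztop 206.4
80 646 y -7.7 4.1 ztop 206.2
90 681 y -7.6 4.0 ztop 206.2
100 716 y -7.7 3.9 ztop 206.3
110 488 y -7.7 4.3 ztop 206.1
ring n 3975 tool y,z [  0.63457374 -15.00527223] x range [-12.50791237  19.76065251] top z 228.25250187073667
```

Request:
{"api": "arm_command", "payload": {"plan": [{"hand": 0,"x": 0.5,"y": -0.12,"z": 0,"wx": 0,"wy": 0,"wz": -0.003},{"hand": 0,"x": 0.8,"y": -0.1,"z": 0,"wx": 0,"wy": 0,"wz": 0},{"hand": 0,"x": 0.5,"y": 0,"z": 0,"wx": 0,"wy": 0,"wz": 0},{"hand": 0,"x": 0.1,"y": 0,"z": 0,"wx": 0,"wy": 0,"wz": 0},{"hand": 0,"x": 0,"y": 0,"z": 0,"wx": 0,"wy": 0,"wz": 0}]}}

```text
t: 30.35
eef_pos: [498.3, 174.5, 185.0]
orientation: [0.742, 0.671, 0.0, -0.0]
ft_force: [-0.1, 0.5, -2.6]
width: 50.7
gripper_force: 30.0
```

```bash
python3 bar.py 52 S2
```

```text
t 30.35 p [498.33 174.52 185.02] yaw 84.26 tz [ 1.e-04  6.e-04 -1.e+00] w 50.66 g 30.0 F [-0.1  0.5 -2.6] q [ 0.31  0.43 -0.87  1.89  0.39  1.   -0.83]
bar n 6340 slope deg 0.38398498 tool y at x=0,50,100 [np.float32(1.06), np.float32(1.39), np.float32(1.73)] xmin 16.002525576197396
10 1006 y -17.5 18.9 ztop 215.2
20 11 y -10.0 14.4 ztop 212.5
30 466 y -4.3 7.1 ztop 211.8
40 577 y -4.4 7.1 ztop 209.5
50 537 y -4.3 7.1 ztop 206.1
60 580 y -4.2 7.6 ztop 206.1
70 613 y -4.2 7.4 ztop 206.1
80 630 y -4.1 7.6 ztop 206.2
90 685 y -4.0 7.6 ztop 206.2
100 702 y -3.9 7.4 ztop 206.3
110 501 y -4.3 7.8 ztop 206.2
120 32 y -25.3 29.4 ztop 189.7
ring n 3976 tool y,z [  0.63991823 -14.99091514] x range [-12.58926181  19.77248143] top z 228.59758606479463
```

Request:
{"api": "arm_command", "payload": {"plan": [{"hand": 0,"x": 0.6,"y": 0.06,"z": 0,"wx": 0,"wy": 0,"wz": 0},{"hand": 0,"x": 1.1,"y": 0,"z": 0,"wx": 0,"wy": 0,"wz": 0},{"hand": 0,"x": 1.2,"y": 0,"z": 0,"wx": 0,"wy": 0,"wz": 0},{"hand": 0,"x": 1.2,"y": 0,"z": 0,"wx": 0,"wy": 0,"wz": 0},{"hand": 0,"x": 1.2,"y": 0,"z": 0,"wx": 0,"wy": 0,"wz": 0}]}}

```text
t: 30.82
eef_pos: [504.6, 227.5, 185.0]
orientation: [0.742, 0.67, 0.0, -0.0]
ft_force: [0.7, -0.0, -2.1]
width: 50.9
gripper_force: 30.0
```

Request:
{"api": "arm_command", "payload": {"plan": [{"hand": 0,"x": 1.1,"y": 0,"z": 0,"wx": 0,"wy": 0,"wz": 0},{"hand": 0,"x": 0.7,"y": 0,"z": 0,"wx": 0,"wy": 0,"wz": 0},{"hand": 0,"x": 0.2,"y": 0,"z": 0,"wx": 0,"wy": 0,"wz": 0},{"hand": 0,"x": 0,"y": 0,"z": 0.3,"wx": 0,"wy": 0,"wz": 0},{"hand": 0,"x": 0,"y": 0,"z": 0.3,"wx": 0,"wy": 0,"wz": 0}]}}

```text
t: 31.23
eef_pos: [506.5, 245.6, 178.6]
orientation: [0.742, 0.67, -0.0, 0.0]
ft_force: [-0.3, -0.2, -2.1]
width: 50.7
gripper_force: 30.0
```

Request:
{"api": "arm_command", "payload": {"plan": [{"hand": 0,"x": 0,"y": 0,"z": 0.2,"wx": 0,"wy": 0,"wz": 0},{"hand": 0,"x": 0,"y": 0,"z": 0,"wx": 0,"wy": 0,"wz": 0},{"hand": 0,"x": 0,"y": 0,"z": 0,"wx": 0,"wy": 0,"wz": 0}]}}

```text
t: 31.48
eef_pos: [506.5, 245.2, 176.7]
orientation: [0.743, 0.67, -0.0, 0.0]
ft_force: [-0.6, 0.3, -1.8]
width: 50.9
gripper_force: 30.0
```

```bash
python3 bar.py 52 S3; python3 col.py S4 209
```

```text
t 31.48 p [506.49 245.18 176.69] yaw 84.11 tz [-3.e-04 -5.e-04 -1.e+00] w 50.86 g 30.0 F [-0.6  0.3 -1.8] q [ 0.15  0.5  -0.84  1.81  0.44  1.02 -0.97]
bar n 6823 slope deg 3.748838 tool y at x=0,50,100 [np.float32(-1.64), np.float32(1.64), np.float32(4.91)] xmin 16.002236573067044
10 1176 y -17.5 19.0 ztop 212.2
20 510 y -14.6 6.1 ztop 206.3
30 560 y -5.1 6.6 ztop 206.2
40 465 y -5.0 6.4 ztop 206.1
50 696 y -28.6 29.8 ztop 215.7
60 821 y -28.4 29.8 ztop 215.7
70 790 y -30.0 30.0 ztop 215.7
80 467 y -30.0 30.0 ztop 215.8
90 486 y -30.0 30.0 ztop 215.8
100 708 y -30.0 30.0 ztop 215.8
110 144 y -15.6 17.5 ztop 212.9
ring n 4278 tool y,z [  0.98306463 -13.58235967] x range [-12.47140019  24.21684824] top z 220.2549986079085
t 31.53 p [506.52 245.3  176.77] yaw 84.12 tz [-2.e-04 -4.e-04 -1.e+00] w 50.82 g 30.0 F [ 0.5  0.7 -1.7] q [ 0.15  0.5  -0.85  1.81  0.44  1.02 -0.97]
[(-14, 65), (-12, 214), (-10, 207), (-8, 211), (-6, 215), (-4, 211), (-2, 200), (0, 24), (10, 12), (12, 455), (14, 198), (16, 192), (18, 224), (20, 1), (50, 209), (52, 328), (54, 341), (56, 329), (58, 363), (60, 323), (62, 381), (64, 318), (66, 386), (68, 386), (70, 340), (72, 378), (74, 392), (76, 484), (78, 416), (80, 442), (82, 439), (84, 443), (86, 455), (88, 455)]
```

Request:
{"api": "arm_command", "payload": {"plan": [{"hand": 0,"x": 0.5,"y": 0,"z": 0.04,"wx": 0,"wy": 0,"wz": 0},{"hand": 0,"x": 0.9,"y": 0,"z": 0,"wx": 0,"wy": 0,"wz": 0},{"hand": 0,"x": 0.8,"y": 0,"z": 0,"wx": 0,"wy": 0,"wz": 0},{"hand": 0,"x": 0.4,"y": 0,"z": 0,"wx": 0,"wy": 0,"wz": 0},{"hand": 0,"x": 0.1,"y": 0,"z": 0,"wx": 0,"wy": 0,"wz": 0}]}}

```text
t: 32.0
eef_pos: [508.9, 275.0, 176.7]
orientation: [0.741, 0.671, 0.001, -0.001]
ft_force: [0.7, 1.0, -1.7]
width: 50.8
gripper_force: 30.0
```

Request:
{"api": "arm_command", "payload": {"plan": [{"hand": 0,"x": 0,"y": 0,"z": 0,"wx": 0,"wy": 0,"wz": 0},{"hand": 0,"x": 0,"y": 0,"z": 0,"wx": 0,"wy": 0,"wz": 0}]}}

```text
t: 32.17
eef_pos: [509.1, 272.9, 176.4]
orientation: [0.742, 0.67, -0.0, 0.0]
ft_force: [0.1, 0.1, -1.8]
width: 50.6
gripper_force: 30.0
```

Request:
{"api": "arm_command", "payload": {"plan": [{"hand": 0,"x": 0.1,"y": 0,"z": 0,"wx": 0,"wy": 0,"wz": 0},{"hand": 0,"x": 0.15,"y": 0,"z": 0,"wx": 0,"wy": 0,"wz": 0},{"hand": 0,"x": 0.15,"y": 0,"z": 0,"wx": 0,"wy": 0,"wz": 0},{"hand": 0,"x": 0.1,"y": 0,"z": 0,"wx": 0,"wy": 0,"wz": 0},{"hand": 0,"x": 0.05,"y": 0,"z": 0,"wx": 0,"wy": 0,"wz": 0}]}}

```text
t: 32.58
eef_pos: [509.8, 278.4, 176.6]
orientation: [0.742, 0.67, 0.0, -0.0]
ft_force: [0.5, 0.0, -1.4]
width: 51.1
gripper_force: 30.0
```

```bash
python3 col.py S5 209
```

```text
t 32.58 p [509.78 278.45 176.57] yaw 84.17 tz [ 1.e-04  1.e-04 -1.e+00] w 51.08 g 30.0 F [ 0.5  0.  -1.4] q [ 0.08  0.53 -0.84  1.77  0.45  1.04 -1.02]
[(-14, 72), (-12, 199), (-10, 215), (-8, 209), (-6, 216), (-4, 217), (-2, 196), (0, 25), (10, 16), (12, 307), (16, 60), (18, 245), (20, 257), (22, 282), (24, 272), (26, 282), (28, 283), (30, 281), (32, 287), (34, 297), (36, 294), (38, 307), (40, 300), (42, 191), (44, 321), (46, 344), (48, 345), (50, 351), (52, 349), (54, 369), (56, 359), (58, 383), (60, 386), (62, 342), (64, 396), (66, 399), (68, 325), (70, 340), (72, 321), (74, 335), (76, 328), (78, 231)]
```

Request:
{"api": "arm_command", "payload": {"plan": [{"hand": 0,"x": 0.1,"y": 0,"z": 0,"wx": 0,"wy": 0,"wz": 0},{"hand": 0,"x": 0.1,"y": 0,"z": 0,"wx": 0,"wy": 0,"wz": 0},{"hand": 0,"x": 0.1,"y": 0,"z": 0,"wx": 0,"wy": 0,"wz": 0},{"hand": 0,"x": 0,"y": 0,"z": 0,"wx": 0,"wy": 0,"wz": 0}]}}

```text
t: 32.97
eef_pos: [510.1, 281.6, 176.6]
orientation: [0.742, 0.67, 0.0, -0.0]
ft_force: [-0.2, 0.4, -1.6]
width: 50.6
gripper_force: 30.0
```

Request:
{"api": "arm_command", "payload": {"plan": [{"hand": 0,"x": 0.06,"y": 0,"z": 0,"wx": 0,"wy": 0,"wz": 0},{"hand": 0,"x": 0,"y": 0,"z": 0,"wx": 0,"wy": 0,"wz": 0}]}}

```text
t: 33.13
eef_pos: [510.1, 282.0, 176.6]
orientation: [0.742, 0.67, 0.0, 0.0]
ft_force: [-0.0, 0.0, -1.9]
width: 50.6
gripper_force: 30.0
```

Request:
{"api": "arm_command", "payload": {"plan": [{"hand": 0,"x": 0.06,"y": 0,"z": 0,"wx": 0,"wy": 0,"wz": 0},{"hand": 0,"x": 0,"y": 0,"z": 0,"wx": 0,"wy": 0,"wz": 0}]}}

```text
t: 33.3
eef_pos: [510.2, 282.5, 176.5]
orientation: [0.742, 0.67, 0.0, -0.0]
ft_force: [0.3, 0.3, -1.0]
width: 50.6
gripper_force: 30.0
```

Request:
{"api": "arm_command", "payload": {"plan": [{"hand": 0,"x": 0.06,"y": 0,"z": 0,"wx": 0,"wy": 0,"wz": 0},{"hand": 0,"x": 0,"y": 0,"z": 0,"wx": 0,"wy": 0,"wz": 0}]}}

```text
t: 33.47
eef_pos: [510.3, 283.1, 176.5]
orientation: [0.742, 0.67, 0.0, 0.0]
ft_force: [-0.5, -0.3, -2.4]
width: 50.6
gripper_force: 30.0
```

Request:
{"api": "arm_command", "payload": {"plan": [{"hand": 0,"x": 0.06,"y": 0,"z": 0,"wx": 0,"wy": 0,"wz": 0},{"hand": 0,"x": 0,"y": 0,"z": 0,"wx": 0,"wy": 0,"wz": 0}]}}

```text
t: 33.63
eef_pos: [510.3, 283.2, 176.4]
orientation: [0.742, 0.67, -0.0, 0.0]
ft_force: [0.4, 0.5, -1.0]
width: 51.0
gripper_force: 30.0
```

Request:
{"api": "arm_command", "payload": {"plan": [{"hand": 0,"x": 0.06,"y": 0,"z": 0,"wx": 0,"wy": 0,"wz": 0},{"hand": 0,"x": 0,"y": 0,"z": 0,"wx": 0,"wy": 0,"wz": 0}]}}

```text
t: 33.8
eef_pos: [510.3, 283.3, 176.4]
orientation: [0.742, 0.67, -0.001, 0.0]
ft_force: [-1.1, -4.0, -0.0]
width: 50.9
gripper_force: 30.0
```

Request:
{"api": "arm_command", "payload": {"plan": [{"hand": 0,"x": 0.06,"y": 0,"z": 0,"wx": 0,"wy": 0,"wz": 0},{"hand": 0,"x": 0,"y": 0,"z": 0,"wx": 0,"wy": 0,"wz": 0}]}}

```text
t: 33.97
eef_pos: [510.3, 283.3, 176.3]
orientation: [0.742, 0.67, -0.001, 0.001]
ft_force: [-0.7, -6.4, 1.4]
width: 50.5
gripper_force: 30.0
```

Request:
{"api": "arm_command", "payload": {"plan": [{"hand": 0,"x": 0.05,"y": 0,"z": 0,"wx": 0,"wy": 0,"wz": 0},{"hand": 0,"x": 0.04,"y": 0,"z": 0,"wx": 0,"wy": 0,"wz": 0},{"hand": 0,"x": 0,"y": 0,"z": 0,"wx": 0,"wy": 0,"wz": 0},{"hand": 0,"x": 0,"y": 0,"z": 0,"wx": 0,"wy": 0,"wz": 0}]}}

```text
t: 34.3
eef_pos: [510.3, 283.3, 176.3]
orientation: [0.743, 0.67, -0.002, 0.001]
ft_force: [-2.6, -8.2, 2.9]
width: 50.6
gripper_force: 30.0
```

Request:
{"api": "arm_command", "payload": {"plan": [{"hand": 0,"x": 0,"y": 0,"z": 0,"wx": 0,"wy": 0,"wz": 0},{"hand": 0,"x": 0,"y": 0,"z": 0,"wx": 0,"wy": 0,"wz": 0}]}}

```text
t: 34.47
eef_pos: [510.3, 283.3, 176.3]
orientation: [0.743, 0.67, -0.002, 0.001]
ft_force: [-2.1, -7.7, 2.4]
width: 50.9
gripper_force: 30.0
```

Request:
{"api": "arm_command", "payload": {"plan": [{"hand": 0,"x": 0.04,"y": 0,"z": 0,"wx": 0,"wy": 0,"wz": 0},{"hand": 0,"x": 0.03,"y": 0,"z": 0,"wx": 0,"wy": 0,"wz": 0},{"hand": 0,"x": 0,"y": 0,"z": 0,"wx": 0,"wy": 0,"wz": 0},{"hand": 0,"x": 0,"y": 0,"z": 0,"wx": 0,"wy": 0,"wz": 0},{"hand": 0,"x": 0,"y": 0,"z": 0,"wx": 0,"wy": 0,"wz": 0}]}}

```text
t: 34.88
eef_pos: [510.3, 283.3, 176.3]
orientation: [0.743, 0.67, -0.002, 0.001]
ft_force: [-2.4, -8.8, 3.8]
width: 50.7
gripper_force: 30.0
```

Request:
{"api": "arm_command", "payload": {"plan": [{"hand": 0,"x": -0.1,"y": 0,"z": 0,"wx": 0,"wy": 0,"wz": 0},{"hand": 0,"x": -0.08,"y": 0,"z": 0,"wx": 0,"wy": 0,"wz": 0},{"hand": 7.5,"x": 0,"y": 0,"z": 0,"wx": 0,"wy": 0,"wz": 0},{"hand": 9.18,"x": 0,"y": 0,"z": 0,"wx": 0,"wy": 0,"wz": 0},{"hand": 9.18,"x": 0,"y": 0,"z": 0,"wx": 0,"wy": 0,"wz": 0}]}}

```text
t: 35.3
eef_pos: [510.7, 286.0, 177.0]
orientation: [0.742, 0.67, 0.001, -0.0]
ft_force: [-0.6, -0.2, 0.0]
width: 66.0
gripper_force: 0.0
```

Request:
{"api": "arm_command", "payload": {"plan": [{"hand": 9.18,"x": 0,"y": 0,"z": 0,"wx": 0,"wy": 0,"wz": 0},{"hand": 9.18,"x": 0,"y": 0,"z": 0,"wx": 0,"wy": 0,"wz": 0},{"hand": 9.18,"x": 0,"y": 0,"z": 0,"wx": 0,"wy": 0,"wz": 0},{"hand": 9.18,"x": 0,"y": 0,"z": 0,"wx": 0,"wy": 0,"wz": 0},{"hand": 9.18,"x": 0,"y": 0,"z": 0,"wx": 0,"wy": 0,"wz": 0}]}}

```text
t: 35.72
eef_pos: [510.5, 284.8, 176.6]
orientation: [0.742, 0.67, 0.0, -0.0]
ft_force: [0.6, -0.2, -0.4]
width: 91.5
gripper_force: 0.0
```

Request:
{"api": "arm_command", "payload": {"plan": [{"hand": 9.18,"x": 0,"y": 0,"z": -1,"wx": 0,"wy": 0,"wz": 0},{"hand": 9.18,"x": 0,"y": 0,"z": -2.5,"wx": 0,"wy": 0,"wz": 0},{"hand": 9.18,"x": 0,"y": 0,"z": -3,"wx": 0,"wy": 0,"wz": 0},{"hand": 9.18,"x": 0,"y": 0,"z": -3,"wx": 0,"wy": 0,"wz": 0},{"hand": 9.18,"x": 0,"y": 0,"z": -1,"wx": 0,"wy": 0,"wz": 0}]}}

```text
t: 36.13
eef_pos: [511.9, 286.5, 286.9]
orientation: [0.742, 0.67, 0.003, 0.001]
ft_force: [0.9, 1.1, -0.2]
width: 92.0
gripper_force: 0.0
```

Request:
{"api": "arm_command", "payload": {"plan": [{"hand": 9.18,"x": -3,"y": 0,"z": 0,"wx": 0,"wy": 0,"wz": 0},{"hand": 9.18,"x": -3,"y": 0,"z": 0,"wx": 0,"wy": 0,"wz": 0},{"hand": 9.18,"x": -1.5,"y": 0,"z": 0,"wx": 0,"wy": 0,"wz": 0},{"hand": 9.18,"x": 0,"y": 0,"z": 0,"wx": 0,"wy": 0,"wz": 0},{"hand": 9.18,"x": 0,"y": 0,"z": 0,"wx": 0,"wy": 0,"wz": 0}]}}

```text
t: 36.55
eef_pos: [503.1, 209.1, 281.9]
orientation: [0.743, 0.669, 0.0, 0.0]
ft_force: [-0.2, 0.9, 0.6]
width: 91.8
gripper_force: 0.0
```

Run:
```python
from go import *
st();im,P=cloud("wrist")
seat=np.array([517.7,348.4]);d=np.array([np.cos(np.radians(84.1)),np.sin(np.radians(84.1))]);n=np.array([-d[1],d[0]])
X=(P[...,:2]-seat)@d;Y=(P[...,:2]-seat)@n
for z in (208,217.5,221.5,225):
    k=(P[...,2]>z)&(abs(Y)<20)&(X<12)&(X>-150)&(P[...,2]<236)
    h,e=np.histogram(X[k],np.arange(-100,13,2));print(z,[(int(a),int(b)) for a,b in zip(e,h) if b>5])
for a,b in((-24,-3),(-50,-30),(-76,-56)):
    k=(X>a)&(X<b)&(abs(Y)<36)&(P[...,2]>180)&(P[...,2]<240);print("top z",np.percentile(P[k][:,2],98).round(1),"Y",Y[k].min().round(1),Y[k].max().round(1))
cv2.imwrite("pics/end.png",cv2.resize(im[60:330,180:460],None,fx=2.1,fy=2.1)[...,::-1])
```

```text
t 36.55 p [503.11 209.12 281.92] yaw 84.03 tz [ 7.e-04 -3.e-04 -1.e+00] w 91.8 g 0.0 F [-0.2  0.9  0.6] q [ 0.29  0.35 -0.91  1.74  0.3   1.2  -0.81]
208 [(-80, 68), (-78, 143), (-76, 160), (-74, 159), (-72, 158), (-70, 153), (-68, 145), (-66, 149), (-64, 145), (-62, 161), (-60, 158), (-58, 159), (-56, 158), (-54, 206), (-52, 169), (-50, 169), (-48, 169), (-46, 172), (-44, 169), (-42, 182), (-40, 177), (-38, 180), (-36, 177), (-34, 178), (-32, 184), (-30, 187), (-28, 278), (-26, 195), (-24, 196), (-22, 201), (-20, 199), (-18, 199), (-16, 205), (-14, 203), (-12, 199), (-10, 207), (-8, 210), (-6, 204), (-4, 197), (-2, 59), (2, 97), (4, 136), (6, 93), (8, 7)]
217.5 [(-80, 23), (-78, 76), (-76, 77), (-74, 78), (-72, 72), (-70, 77), (-68, 80), (-66, 73), (-64, 61), (-62, 76), (-60, 77), (-58, 78), (-56, 77), (-54, 130), (-52, 149), (-50, 150), (-48, 150), (-46, 157), (-44, 152), (-42, 165), (-40, 160), (-38, 160), (-36, 161), (-34, 158), (-32, 164), (-30, 160), (-28, 259), (-26, 195), (-24, 196), (-22, 201), (-20, 199), (-18, 199), (-16, 205), (-14, 203), (-12, 199), (-10, 207), (-8, 210), (-6, 204), (-4, 197), (-2, 59), (2, 7), (4, 7)]
221.5 [(-54, 45), (-52, 84), (-50, 91), (-48, 85), (-46, 88), (-44, 81), (-42, 93), (-40, 90), (-38, 98), (-36, 88), (-34, 87), (-32, 99), (-30, 90), (-28, 204), (-26, 188), (-24, 184), (-22, 187), (-20, 190), (-18, 186), (-16, 196), (-14, 193), (-12, 193), (-10, 198), (-8, 197), (-6, 198), (-4, 184), (-2, 52)]
225 [(-28, 100), (-26, 126), (-24, 118), (-22, 123), (-20, 125), (-18, 118), (-16, 126), (-14, 122), (-12, 124), (-10, 133), (-8, 129), (-6, 132), (-4, 113), (-2, 28)]
top z 228.1 Y -33.3 34.2
top z 224.0 Y -29.9 29.7
top z 220.2 Y -25.5 25.8
```

View pics/end.png

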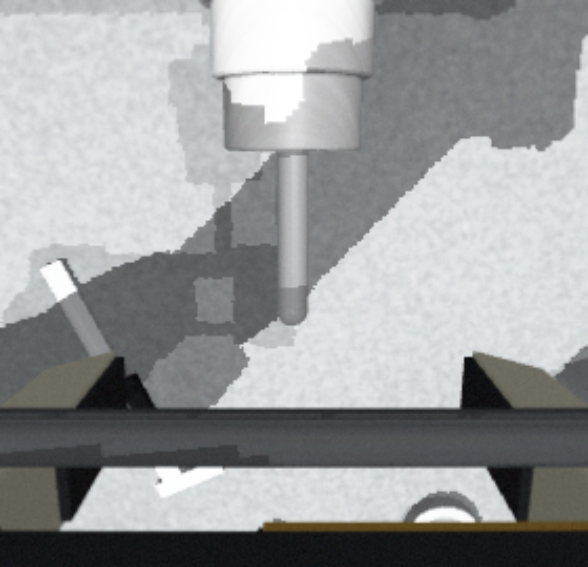

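The three rings hang nested without gaps: total length is 78 mm from x -79.5 to -1.5, tops at 228/224/220 mm, and centred on the bar. The gripper is clear.

```bash
python3 -c "
from rig import ctrl
print(ctrl.job_done())"
```

```text
the job is handed in; nothing more can be done
None
```

The job is handed in at about 37 s: by the last camera measurement all three rings hang nested tight against the stop collar, each pushed home with about 9 N (wrist reading), and the gripper is clear. The hand-in returned no verdict, and I did not re-measure the bystanders.

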